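Change the drawplate in the holder for the one hanging at the back of the rail

ROBOT

A 6-joint arm with a two-finger parallel gripper is mounted at the origin on a cart in front of the work surface, level with it; the furniture and walls round the work are solid. World frame = base frame: x ahead of the robot, y to its left, z up, the work surface at z = 0. Lengths are in m, angles in rad, forces in N, time in s.
With the tool pointing down it reaches from about 0.375 to 0.825 m from the base axis. Payload 5.5 kg.
Tool frame: the origin (TCP) lies at the very end of the fingers, on their centre line; the grasp point (between the pads) lies 19 mm behind it; z points along the fingers, y is the line along which they close (so a half turn about z gives the same grasp; the last joint's range is limited). The gripper opens to 85 mm and grips with 20 to 120 N. Pads are 22 mm wide; open, the fingers measure 114 mm over their backs; the gripper's body (76 mm by 85 mm) begins 54 mm behind the grasp point. The pads swing forward as they close: fully open they stand 13 mm farther back than shut.
Start: joints at [-1.117, 0.314, -0.047, 1.21, 0, 1.571], TCP at [0.263, -0.539, 0.231] pointing down, gripper open.
Joint ranges: [-2.67, 2.67], [-0.69, 1.73], [-1.03, 1.25], [-2.08, 2.16], [-1.42, 1.45], [-3.14, 3.14]. Speed limits (rad/s): [2.39, 2.39, 3.01, 3.14, 3.14, 3.14].

INTERFACE

Orientations are given as [roll, pitch, yaw] about the fixed x, y, z axes, in that order (R = Rz(yaw) Ry(pitch) Rx(roll)).
In Python, from cell import env gives the robot as it stands. The module is installed in compiled form; this text tells all that it offers.
- The arm moves only by the tool carry_out, never from a script. Its argument "targets" is one flat list of numbers, 7 for each row, row after row: the shift along the tool's x, y, z in cm, then the turn, a rotation vector about the tool's x, y, z in degrees, then the opening, from 0 (shut) to 1 (fully open). In form: [tx, ty, tz, ax, ay, az, hand, tx, ty, tz, ax, ay, az, hand, ...]. A call has 1 to 12 rows; each row shifts and turns the commanded pose from where the row before left it, along the tool's axes as they then stand; what a row does not reach is not made up. A row lasts 1/12 s, in which the tool goes at most 41.7 mm and 7.16 degrees, less where a joint would pass 70% of its speed; a pose out of reach is approached as far as the arm can. A call with a gripper value outside its range is refused whole. The fingers move at their own pace and stop on an object; "force" is the grip in N (left out, the last holds). Time passes only in rows, so rows that do not move let the fingers close. It gives the time, the measured TCP pose, the force, the opening and the grip force at its end, in the units of the state.
- env.get_obs(): the state, without advancing time (a new reading comes with each control period).
- env.grab_frame(name): name is "scene" or "side" or "wrist"; returns a dict with "img" (420x560x3 uint8, red, green, blue), "intrinsics" (3x3 intrinsics, pixels), "dist" ([k1, k2, p1, p2, k3] as OpenCV has them; the pictures are not rectified), "cam_to_world" (4x4, takes a point from camera to world coordinates). Camera axes: x right, y down, z forward; pixel columns grow to the right and rows downward; lengths in m; the calibration is good to about 2 mm. A picture is of the moment at which its call begins. There is no depth.
- env.finish_job(): hands the job in; it is judged then, once.
The state is a dict: "clock": time; "joint_pos": joint angles; "qvel": joint speeds; "joint_efforts": joint torques, N m; "position": TCP position; "tcp_rot": TCP orientation; "contact_force": force on the tool from outside, world axes, zero at the start; "torque": the same for the moment, N m; "grip_width": finger opening in m; "grasp_force": force on a finger pad.
Only numpy, scipy, OpenCV 4.12 (cv2) and the standard library are available. Lean on these libraries where they do the work, as an engineer would, in place of code of your own. Each camera call takes 0.05 s, during which the arm holds its last target. There are 200 camera calls.

TASK

Change the drawplate in the cast-iron holder: stand the blue-topped plate, which hangs at the back of the green rail, fully down in the holder's grooves, and hang the red-topped plate that is in there now in the blue one's old notch at the back of the green rail. The yellow- and black-topped plates hang in front of it: hang both aside on the grey rail before you fetch the blue one, and at the end hang each back in the notch it came from.

Things in the scene. Friction and masses are not known exactly. Their poses are not given: they have to be found in the camera images.
- blue_plate: Steel drawplate 8 thick (x) x 60 wide (y) x 149 mm tall, 0.3 kg, square holes; the tab to grip (both faces) is painted blue. Starts inmost on the green rail. Origin: middle of the TOP EDGE of its hanging hole (30 wide, 31 high, open along x); plate top 44 mm above the origin, foot 105 below; z up.
- yellow_plate: Steel drawplate 8 thick (x) x 60 wide (y) x 149 mm tall, 0.3 kg, half-round holes; the tab to grip (both faces) is painted yellow. Starts in the middle or foremost notch of the green rail. Origin: middle of the TOP EDGE of its hanging hole (30 wide, 31 high, open along x); plate top 44 mm above the origin, foot 105 below; z up.
- black_plate: Steel drawplate 8 thick (x) x 60 wide (y) x 149 mm tall, 0.3 kg, diamond holes; the tab to grip (both faces) is painted black. Starts in the middle or foremost notch of the green rail. Origin: middle of the TOP EDGE of its hanging hole (30 wide, 31 high, open along x); plate top 44 mm above the origin, foot 105 below; z up.
- red_plate: Steel drawplate 8 thick (x) x 60 wide (y) x 149 mm tall, 0.3 kg, round holes; the tab to grip (both faces) is painted red. Starts standing in the holder. Origin: middle of the TOP EDGE of its hanging hole (30 wide, 31 high, open along x); plate top 44 mm above the origin, foot 105 below; z up.
- home_rail: Fixed rail, green foot 215x80x12 mm, holds three plates at the start. Arm 12 wide, 10 high, from a post (x=80 mm, 143 tall) to its free end (toward the robot) at x=-82. Notches at x=+45 (inmost), 0, -45: floor 16 long at z=135, y=0, where a hung plate's origin rests, faces square to x; lands 4 mm higher. Raised 10 mm, it slides freely. Origin: on the bench below notch 0.
- spare_rail: Fixed rail, grey foot 215x80x12 mm, empty at the start. Arm 12 wide, 10 high, from a post (x=80 mm, 143 tall) to its free end (toward the robot) at x=-82. Notches at x=+45 (inmost), 0, -45: floor 16 long at z=135, y=0, where a hung plate's origin rests, faces square to x; lands 4 mm higher. Raised 10 mm, it slides freely. Origin: on the bench below notch 0.
- plate_holder: Fixed dark cast-iron drawplate holder, foot 100x136x14 mm; two posts (y = +-18 to +-50 mm, top z=78) with facing vertical grooves, 11 mm wide in x and 67 mm apart over their bottoms in y, that take a plate's edges from above; steel flaps flare out above them to z=94, 6 mm wider all round. Seated plate: its origin at x=y=0, z=119 mm, faces square to x. Origin: centre of the underside.
Not all that is in view belongs to the job. What is shaped like the red_plate but purple or turquoise is not meant.

How it is judged:
By the outcome, as a careful person would: the job done as asked, in the order asked, and still so for the second after the job is handed in, with the robot touching nothing.
It also fails if it takes over 134 s, if anything falls off the work surface, if the arm or the gripper's body presses on something with over 40 N, if the wrist force passes 120 N, or if a joint passes its speed limit or range.

## Working session

There is one attempt and no reset: what is moved stays moved. The work goes in short steps, Python scripts to look and compute and a tool call to move; the robot and the scene stay as the last step left them, time stands still between calls to the robot, and variables do not carry over. Pictures are saved under pics/ and viewed, at most 14 in all, crops included, and the job is handed in when it is done.

Besides the shell and the picture viewer there is one more tool, called after "Request:" in YAML: its name, and indented under it one key for each argument. carry_out: Moves the arm, as the interface text tells. Its arguments: {"type":"object","properties":{"targets":{"type":"array"},"force":{"type":"number"}},"required":["targets"]}

```bash
mkdir -p pics; python3 - <<'E'
from cell import env
import cv2,numpy as np
np.set_printoptions(precision=4,suppress=True)
o=env.get_obs();print({k:np.round(v,3) for k,v in o.items()})
for n in("scene","side","wrist"):
    f=env.grab_frame(n);cv2.imwrite(f"pics/{n}0.png",f["img"][...,::-1]);print(n,f["intrinsics"],f["dist"],f["cam_to_world"])
E
```

```text
{'clock': np.float64(0.0), 'joint_pos': array([-1.117,  0.314, -0.048,  1.21 ,  0.   ,  1.571]), 'qvel': array([-0.001,  0.   , -0.002, -0.   ,  0.001, -0.   ]), 'joint_efforts': array([ -0.   , -53.959,  33.975,   0.019,  -0.   ,  -0.   ]), 'position': array([ 0.263, -0.539,  0.23 ]), 'tcp_rot': array([-3.14 , -0.   ,  0.454]), 'contact_force': array([0.073, 0.037, 0.196]), 'torque': array([0.039, 0.001, 0.059]), 'grasp_force': np.float64(0.0), 'grip_width': np.float64(0.085)}
scene [[545.8617   0.     281.1951]
 [  0.     545.8617 207.392 ]
 [  0.       0.       1.    ]] [-0.0112  0.      0.      0.      0.    ] [[-0.8982 -0.2807  0.3383  0.1214]
 [-0.4396  0.5789 -0.6868  0.601 ]
 [-0.003  -0.7655 -0.6434  0.7943]
 [ 0.      0.      0.      1.    ]]
side [[401.4744   0.     281.9093]
 [  0.     401.4744 213.1891]
 [  0.       0.       1.    ]] [-0.0509  0.      0.      0.      0.    ] [[-0.9046 -0.1583  0.3959  0.1566]
 [-0.4263  0.3516 -0.8335  0.6124]
 [-0.0073 -0.9227 -0.3855  0.4344]
 [ 0.      0.      0.      1.    ]]
wrist [[305.655    0.     278.765 ]
 [  0.     305.655  206.3312]
 [  0.       0.       1.    ]] [0.0043 0.     0.     0.     0.    ] [[ 0.4389 -0.858  -0.2668  0.3305]
 [-0.8985 -0.4196 -0.1286 -0.506 ]
 [-0.0016  0.2962 -0.9551  0.3731]
 [ 0.      0.      0.      1.    ]]
```

View pics/scene0.png

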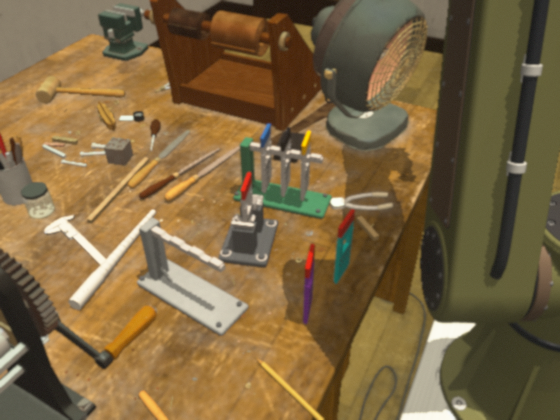

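View pics/side0.png

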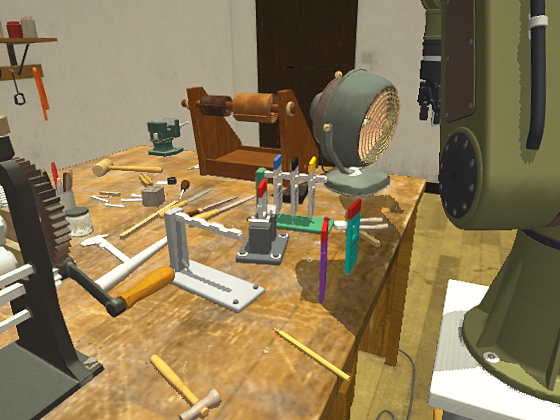

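The scene view shows the green rail (around 285,180) with plates blue, black, yellow from the post to the free end. The holder with the red plate is at (250,225) and the grey rail at (190,280). The purple and turquoise decoys are at (308,285) and (345,245). I'll enlarge these for fitting.

```bash
python3 - <<'E'
import cv2
a=cv2.imread('pics/scene0.png')
cv2.imwrite('pics/c1.png',cv2.resize(a[115:265,215:375],None,fx=5,fy=4,interpolation=2) if 0 else cv2.resize(a[120:270,180:375],None,fx=4,fy=4,interpolation=2))
cv2.imwrite('pics/c2.png',cv2.resize(a[190:335,130:290],None,fx=4,fy=4,interpolation=2))
E
```

```text
(no output)
```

View pics/c1.png

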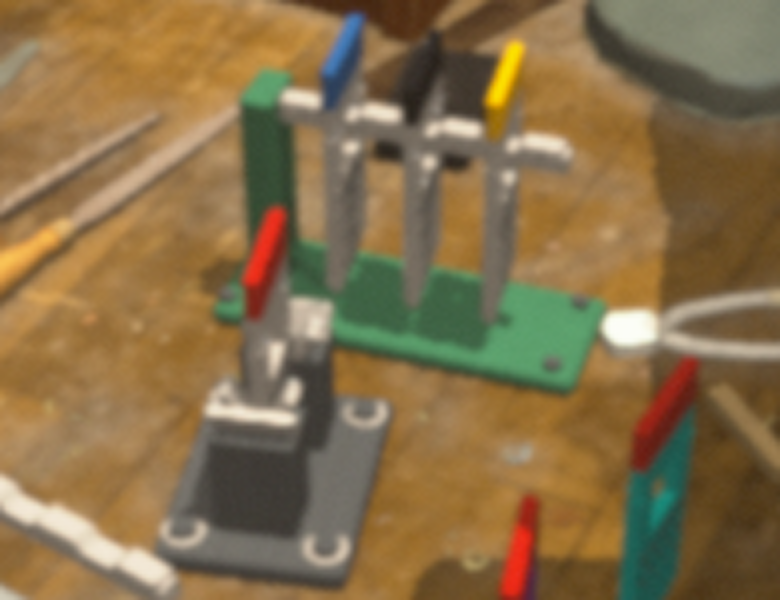

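View pics/c2.png

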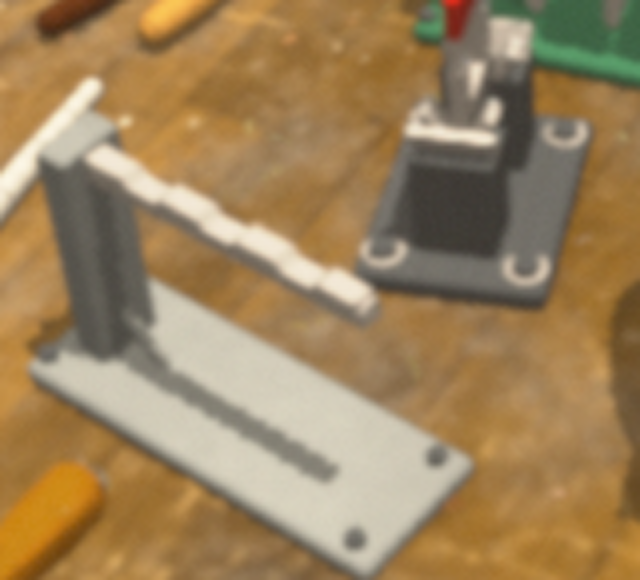

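The crops show blue, black and yellow tab tops at c1 (343,47), (421,63) and (504,63). The green arm end is at (568,150), the red tab at (266,240), the grey arm end at c2 (372,300) and the grey post top at (78,138). I'll back-project these at their known heights.

```bash
cat > h.py <<'E'
import numpy as np,cv2,pickle
from cell import env
np.set_printoptions(precision=4,suppress=True)
def ray(f,uv,z):
    K,d,T=np.array(f["intrinsics"]),np.array(f["dist"]),np.array(f["cam_to_world"])
    n=cv2.undistortPoints(np.array(uv,float).reshape(-1,1,2),K,d).reshape(-1,2)
    r=np.c_[n,np.ones(len(n))]@T[:3,:3].T; o=T[:3,3]
    return o+r*((np.asarray(z)-o[2])/r[:,2])[:,None]
def proj(f,P):
    T=np.linalg.inv(f["cam_to_world"]);r,_=cv2.Rodrigues(T[:3,:3])
    return cv2.projectPoints(np.array(P,float),r,T[:3,3],np.array(f["intrinsics"]),np.array(f["dist"]))[0].reshape(-1,2)
E
python3 - <<'E'
from h import *
f=env.grab_frame("scene");pickle.dump(f,open('scene0.pkl','wb'))
def c(pts,ox,oy): return (np.array(pts)+.5)/4-.5+[ox,oy]
g=[("blue far",356,15,179),("blue near",330,80,179),("blk far",434,33,179),("blk near",407,98,179),("yel far",517,42,179),("yel near",490,107,179),
("armend",560,143,139),("post",268,85,143),("foot R near",568,378,12),("foot R far",606,302,12),("foot L near",215,310,12),
("red far",278,208,163),("red near",252,285,163),("hold Rfar",392,400,14),("hold Rnear",345,572,14),("hold Lnear",158,548,14),
("turq far t",695,360,149),("turq near t",638,440,149),("purp far",530,497,149)]
for (n,u,v,z),p in zip(g,ray(f,c([a[1:3] for a in g],180,120),[a[3]/1000 for a in g])): print(n,p)
g=[("armend",370,292,139),("post",78,138,143),("notch in",137,190,135),("foot R near",368,573,12),("foot R far",474,463,12),("foot L near",30,362,12),("hole RF",436,456,12),("hole RN",355,538,12),
("hold Rfar",592,122,14),("hold Rnear",545,298,14),("hold Lnear",358,270,14)]
for (n,u,v,z),p in zip(g,ray(f,c([a[1:3] for a in g],130,190),[a[3]/1000 for a in g])): print(n,p)
E
```

```text
blue far [ 0.5924 -0.2958  0.179 ]
blue near [ 0.5754 -0.2333  0.179 ]
blk far [ 0.5469 -0.2976  0.179 ]
blk near [ 0.5325 -0.2356  0.179 ]
yel far [ 0.5037 -0.3086  0.179 ]
yel near [ 0.4911 -0.2465  0.179 ]
armend [ 0.468  -0.2866  0.139 ]
post [ 0.63   -0.2631  0.143 ]
foot R near [ 0.4428 -0.2522  0.012 ]
foot R far [ 0.4491 -0.3231  0.012 ]
foot L near [ 0.6468 -0.2192  0.012 ]
red far [ 0.5573 -0.143   0.163 ]
red near [ 0.5391 -0.0846  0.163 ]
hold Rfar [ 0.5205 -0.1916  0.014 ]
hold Rnear [ 0.4842 -0.0658  0.014 ]
hold Lnear [ 0.5763 -0.0396  0.014 ]
turq far t [ 0.3392 -0.1397  0.149 ]
turq near t [ 0.3428 -0.0778  0.149 ]
purp far [ 0.3709 -0.0242  0.149 ]
armend [0.4916 0.0729 0.139 ]
post [0.6564 0.0509 0.143 ]
notch in [0.6186 0.0609 0.135 ]
foot R near [0.4765 0.1181 0.012 ]
foot R far [0.4644 0.0436 0.012 ]
foot L near [0.6867 0.0826 0.012 ]
hole RF [0.4822 0.0477 0.012 ]
hole RN [0.4914 0.1043 0.012 ]
hold Rfar [ 0.5198 -0.1902  0.014 ]
hold Rnear [ 0.4823 -0.0621  0.014 ]
hold Lnear [ 0.5755 -0.0384  0.014 ]
```

```bash
python3 - <<'E'
from h import *
from scipy.optimize import least_squares
f=pickle.load(open('scene0.pkl','rb'))
def c(pts,ox,oy): return (np.array(pts)+.5)/4-.5+[ox,oy]
def fit(name,M,px,o,foot,x0):
    px=c(px,*o);M=np.array(M,float)/1000
    def P(p):
        Q=M.copy()
        for i,k in foot: Q[i,0]=p[3]+k
        C,S=np.cos(p[2]),np.sin(p[2]);return np.c_[p[0]+C*Q[:,0]-S*Q[:,1],p[1]+S*Q[:,0]+C*Q[:,1],Q[:,2]]
    s=least_squares(lambda p:(proj(f,P(p))-px).ravel(),x0,loss='soft_l1',x_scale=[.01,.01,.1,.01])
    print(name,s.x[:2],'yaw',np.degrees(s.x[2]),'foot',s.x[3]);print((proj(f,P(s.x))-px).round(1).tolist());return s.x
g=fit('green',[(45,-30,179),(45,30,179),(0,-30,179),(0,30,179),(-45,-30,179),(-45,30,179),(-82,0,139),(80,0,143),(0,40,12),(0,-40,12),(0,40,12)],
 [(356,15),(330,80),(434,33),(407,98),(517,42),(490,107),(560,143),(268,85),(568,378),(606,302),(215,310)],(180,120),[(8,0),(9,0),(10,.215)],[.54,-.266,.15,-.1])
s=fit('grey',[(-82,0,139),(80,0,143),(0,40,12),(0,-40,12),(0,40,12)],[(370,292),(78,138),(368,573),(474,463),(30,362)],(130,190),[(2,0),(3,0),(4,.215)],[.573,.06,-.15,-.1])
h=fit('holder',[(-50,-68,14),(-50,68,14),(50,68,14),(0,-30,163),(0,30,163)],[(392,400),(345,572),(158,548),(278,208),(252,285)],(180,120),[],[.54,-.11,.26,0])
# overlay
img=cv2.resize(f["img"][...,::-1],None,fx=4,fy=4,interpolation=2)
def box(p,x0,x1,y0,y1,z0,z1,col):
    C,S=np.cos(p[2]),np.sin(p[2])
    V=np.array([(x,y,z) for x in(x0,x1) for y in(y0,y1) for z in(z0,z1)])/1000.
    W=np.c_[p[0]+C*V[:,0]-S*V[:,1],p[1]+S*V[:,0]+C*V[:,1],V[:,2]];u=((proj(f,W)+.5)*4-.5)
    for i in range(8):
        for b in(1,2,4):
            if not i&b: cv2.line(img,tuple(u[i].round().astype(int).tolist()),tuple(u[i|b].round().astype(int).tolist()),col,1,16)
for p in(g,s):
    x=p[3]*1000
    box(p,x,x+215,-40,40,0,12,(0,0,255));box(p,-82,80,-6,6,129,139,(255,255,0))
for k in(45,0,-45): box(g,k-4,k+4,-30,30,30,179,(255,0,255))
box(h,-50,50,-68,68,0,14,(0,0,255));box(h,-4,4,-30,30,78,163,(255,0,255))
cv2.imwrite('pics/ov.png',img[4*120:4*270,4*180:4*370]);cv2.imwrite('pics/ov2.png',img[4*190:4*335,4*130:4*290])
pickle.dump((g,s,h),open('fit.pkl','wb'))
E
```

```text
green [ 0.5429 -0.2719] yaw 8.848366257117078 foot -0.09959398347099706
[[-0.1, 0.3], [-2.7, -1.3], [0.5, -0.9], [-1.1, -2.3], [0.3, 0.1], [-0.7, -1.0], [2.3, 1.3], [2.5, 1.7], [1.1, 1.8], [-0.0, -1.1], [-2.5, 0.7]]
grey [0.5749 0.062 ] yaw -9.265646948974398 foot -0.10652788097626738
[[-1.9, 0.5], [1.7, -0.2], [-0.0, 0.3], [1.6, -1.3], [-1.2, 0.2]]
holder [ 0.5492 -0.1153] yaw 16.56640799396012 foot 0.0
[[0.6, -0.9], [0.7, 0.8], [-1.6, 1.0], [0.0, -0.4], [-0.2, -0.8]]
```

View pics/ov.png

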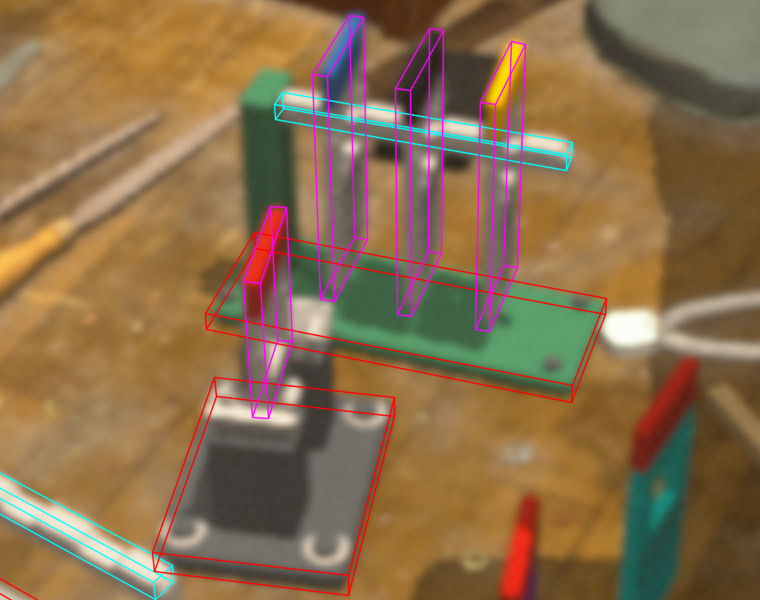

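View pics/ov2.png

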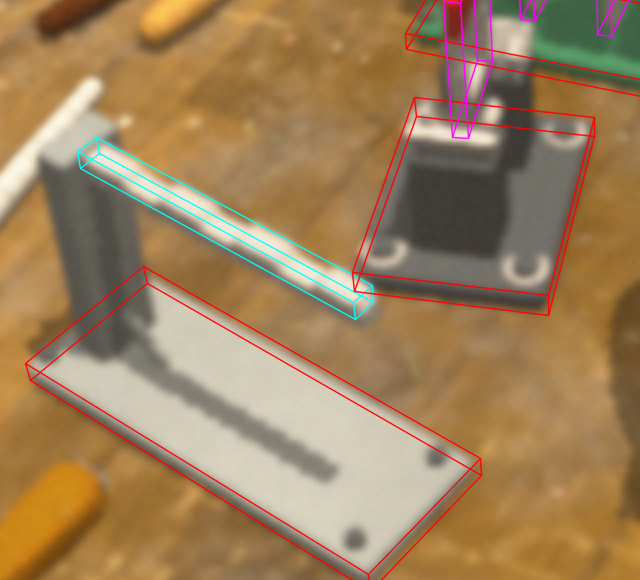

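The overlay shows my model sits roughly 3 mm too far toward +y on both rails, by about 8 crop px; yaw is good. I'll refine with the wrist camera. First I'll turn in place with a small lift, and check where the lamp is.

Request:
carry_out:
  targets: [0,0,-0.2,0,0,-6.05,0.25,0,0,-0.2,0,0,-6.05,0.25,0,0,-0.2,0,0,-6.05,0.25,0,0,-0.2,0,0,-6.05,0.25,0,0,-0.2,0,0,-6.05,0.25,0,0,-0.2,0,0,-6.05,0.25,0,0,-0.2,0,0,-6.05,0.25,0,0,-0.2,0,0,-6.05,0.25,0,0,-0.2,0,0,-6.05,0.25,0,0,-0.2,0,0,-6.05,0.25,0,0,-0.2,0,0,-6.05,0.25,0,0,-0.2,0,0,-6.05,0.25]
  force: 60

```text
clock: 1.2
position: [0.2629, -0.5391, 0.2552]
tcp_rot: [-3.141, -0.0, 1.726]
contact_force: [-0.2, -0.3, 0.2]
grip_width: 0.0215
grasp_force: 0.0
```

```bash
cat >> h.py <<'E'
def delta(xy,z,yaw):
    """shift in tool frame (cm) from measured TCP to world xy,z and turn (deg) to yaw deg"""
    from scipy.spatial.transform import Rotation as R
    o=env.get_obs();r=R.from_euler('xyz',o["tcp_rot"]);t=R.from_euler('xyz',[np.pi,0,np.radians(yaw)])
    print('tcp',np.round(o["position"],4),np.degrees(o["tcp_rot"]).round(2),'t',round(float(o["clock"]),2),'w',round(float(o["grip_width"]),4))
    print('shift cm',np.round(r.inv().apply(np.array([*xy,z])-o["position"])*100,2),'turn',np.degrees((r.inv()*t).as_rotvec()).round(2))
E
python3 - <<'E'
from h import *
f=pickle.load(open('scene0.pkl','rb'))
print(ray(f,[(330,122),(407,118),(366,145),(325,40),(425,40)],[0,0,0,.2,.2]))
delta((.498,-.282),.245,98.85)
E
```

```text
[[ 0.5791 -0.6374  0.    ]
 [ 0.3926 -0.7516  0.    ]
 [ 0.4509 -0.5717  0.    ]
 [ 0.6338 -0.7078  0.2   ]
 [ 0.3938 -0.824   0.2   ]]
tcp [ 0.2629 -0.5391  0.2552] [-179.99   -0.03   98.9 ] t 1.2 w 0.0215
shift cm [21.77 27.2   1.02] turn [-0.01 -0.03  0.05]
```

Request:
carry_out:
  targets: [3.6,0,0,0,0,0,0.25,3.6,0,0,0,0,0,0.25,3.6,0.5,0,0,0,0,0.25,3.6,1.2,0,0,0,0,0.25,3,2.5,0,0,0,0,0.25,2,3.5,0,0,0,0,0.25,1.4,3.7,0,0,0,0,0.25,1,3.8,0,0,0,0,0.25,0,4,0,0,0,0,0.25,0,4,0,0,0,0,0.25,0,3,1,0,0,0,0.25,0,1,0,0,0,0,0.25]

```text
clock: 2.2
position: [0.5028, -0.2815, 0.2433]
tcp_rot: [3.142, -0.001, 1.724]
contact_force: [-0.3, -0.2, -0.9]
grip_width: 0.0214
grasp_force: 0.0
```

```bash
python3 - <<'E'
from h import *
delta((.498,-.282),.245,98.85)
f=env.grab_frame("wrist");pickle.dump(f,open('w1.pkl','wb'));cv2.imwrite('pics/w1.png',cv2.resize(f["img"][...,::-1],(800,600),interpolation=2))
E
```

```text
tcp [ 0.5028 -0.2815  0.2433] [180.    -0.07  98.78] t 2.2 w 0.0214
shift cm [ 0.03 -0.48 -0.17] turn [ 0.   -0.07 -0.07]
```

View pics/w1.png

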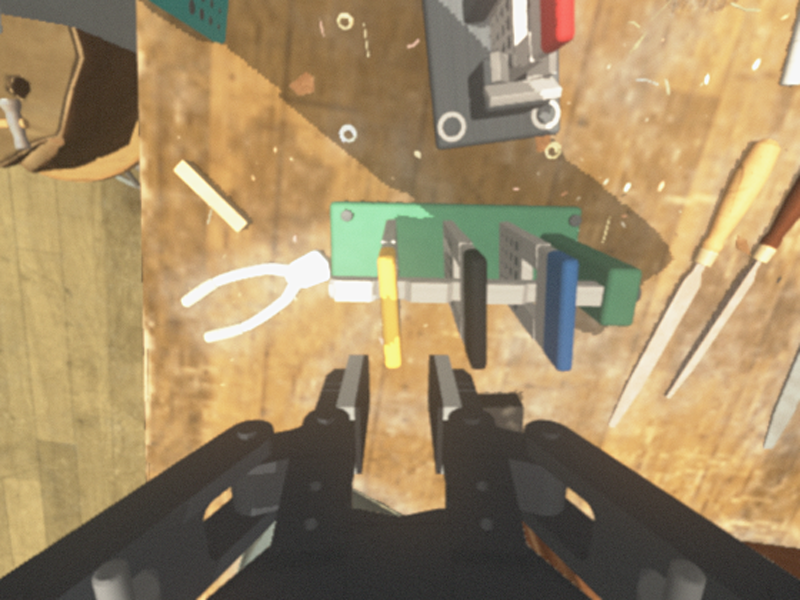

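The wrist view shows tab tops: yellow from (386,252) to (394,366), black (475,252)-(477,366), blue (563,252)-(566,368). The arm end is at (332,291), and foot corners at (331,203) and (580,206). The fingers stand around yellow's x.

```bash
python3 - <<'E'
from h import *
f=pickle.load(open('w1.pkl','rb'))
g=[("yel",386,252,179),("yel",394,366,179),("blk",475,252,179),("blk",477,366,179),("blu",563,252,179),("blu",566,368,179),("armend",332,291,139),("arm@blue",600,293,139),("footLn",331,203,12),("footRn",580,206,12),
("hold LN",440,148,14),("hold RN corner",560,130,14)]
for (n,u,v,z),p in zip(g,ray(f,(np.array([a[1:3] for a in g])+.5)*.7-.5,[a[3]/1000 for a in g])): print(n,p)
print(ray(f,[(0,0)],[0]),pickle.load(open('fit.pkl','rb')))
E
```

```text
yel [ 0.4914 -0.2498  0.179 ]
yel [ 0.5043 -0.309   0.179 ]
blk [ 0.5337 -0.2432  0.179 ]
blk [ 0.5471 -0.3023  0.179 ]
blu [ 0.5755 -0.2367  0.179 ]
blu [ 0.5933 -0.2963  0.179 ]
armend [ 0.4634 -0.286   0.139 ]
arm@blue [ 0.62  -0.263  0.139]
footLn [ 0.44   -0.2499  0.012 ]
footRn [ 0.6477 -0.2202  0.012 ]
hold LN [ 0.5226 -0.1927  0.014 ]
hold RN corner [ 0.6147 -0.1648  0.014 ]
[[ 0.1732 -0.1391  0.    ]] (array([ 0.5429, -0.2719,  0.1544, -0.0996]), array([ 0.5749,  0.062 , -0.1617, -0.1065]), array([ 0.5492, -0.1153,  0.2891,  0.    ]))
```

Request:
carry_out:
  targets: [0.15,-0.22,0,0,0,0,0.25,0.15,-0.22,0,0,0,0,0.25,0,0,2,0,0,0,0.25,0,0,2.5,0,0,0,0.25,0,0,2.5,0,0,0,0.25,0,0,1.5,0,0,0,0.25,0,0,0.8,0,0,0,0.25,0,0,0,0,0,0,0.25,0,0,0,0,0,0,0,0,0,0,0,0,0,0,0,0,0,0,0,0,0,0,0,0,0,0,0,0]
  force: 60

```text
clock: 3.25
position: [0.4947, -0.2813, 0.1535]
tcp_rot: [3.141, 0.001, 1.721]
contact_force: [-2.5, -1.0, 3.2]
grip_width: 0.007
grasp_force: 62.7
```

Yellow is gripped. Next I lift it 14 mm and slide it off the free end.

Request:
carry_out:
  targets: [0,0,-0.5,0,0,0,0,0,0,-0.6,0,0,0,0,0,0,-0.3,0,0,0,0,0,0,0,0,0,0,0,0,-1,0,0,0,0,0,0,-1.5,0,0,0,0,0,0,-1.5,0,0,0,0,0,0,-1.5,0,0,0,0,0,0,-1,0,0,0,0,0,0,0,-1.5,0,0,0,0,0,0,-2.5,0,0,0,0]

```text
clock: 4.17
position: [0.4272, -0.2893, 0.204]
tcp_rot: [-3.137, -0.004, 1.72]
contact_force: [-0.4, 0.0, -2.3]
grip_width: 0.0066
grasp_force: 61.7
```

```bash
python3 - <<'E'
from h import *
print(env.get_obs()["contact_force"])
delta((.460,.0765),.22,81.3)
E
```

```text
[-0.4066  0.0071 -2.3326]
tcp [ 0.4272 -0.2893  0.204 ] [-179.75   -0.23   98.54] t 4.17 w 0.0066
shift cm [35.69  8.67 -1.49] turn [-0.29 -0.19 17.25]
```

Request:
carry_out:
  targets: [2,0.5,-0.4,0,0,0,0,3.5,0.8,-0.5,0,0,0,0,3.8,0.9,-0.6,0,0,0,0,3.8,0.9,0,0,0,0,0,3.8,0.9,0,0,0,0,0,3.8,0.9,0,0,0,0,0,3.8,0.9,0,0,0,0,0,3.8,0.9,0,0,0,0,0,3.8,0.9,0,0,0,0,0,3.5,1.1,0,0,0,5.7,0,0,0,0,0,0,5.8,0,0,0,0,0,0,5.8,0]

```text
clock: 5.17
position: [0.4628, 0.0766, 0.2211]
tcp_rot: [-3.141, -0.0, 1.418]
contact_force: [-0.3, 0.2, -2.2]
grip_width: 0.0069
grasp_force: 61.7
```

```bash
python3 - <<'E'
from h import *
delta((.460,.0765),.22,81.3)
f=env.grab_frame("wrist");pickle.dump(f,open('w2.pkl','wb'));cv2.imwrite('pics/w2.png',cv2.resize(f["img"][...,::-1],(800,600),interpolation=2))
E
```

```text
tcp [0.4628 0.0766 0.2211] [-179.99   -0.     81.27] t 5.17 w 0.0069
shift cm [-0.05 -0.27  0.11] turn [-0.01 -0.   -0.03]
```

View pics/w2.png

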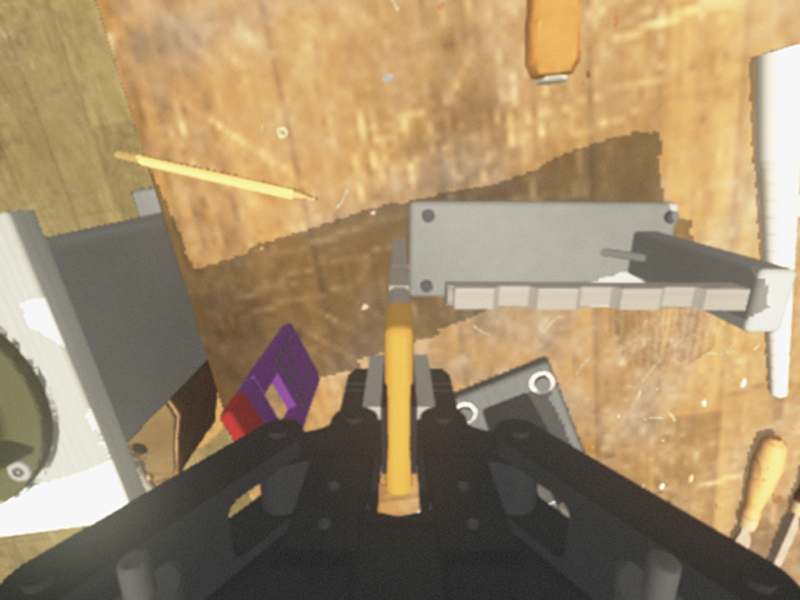

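The grey arm runs from the free end (456,296) to the post (750,298), with foot corners at (411,203) and (677,205). The yellow plate is held square, its top running from (398,320) to (400,490).

```bash
python3 - <<'E'
from h import *
f=pickle.load(open('w2.pkl','rb'))
g=[("armend",456,296,139),("armpost",750,298,139),("footLn",411,203,12),("footRn",677,205,12),("post near corner",770,330,143),("post far",795,270,143),("yel near",398,318,248-19),("yel far",400,490,248-19)]
g[-2:]=[(n,u,v,202.6+44+0) for n,u,v,_ in g[-2:]]
for (n,u,v,z),p in zip(g,ray(f,(np.array([a[1:3] for a in g])+.5)*.7-.5,[a[3]/1000 for a in g])): print(n,p)
r=np.radians(-8.6);R=np.array([[np.cos(r),-np.sin(r)],[np.sin(r),np.cos(r)]])
E
```

```text
armend [0.4939 0.0771 0.139 ]
armpost [0.6501 0.052  0.139 ]
footLn [0.4787 0.1173 0.012 ]
footRn [0.6865 0.0838 0.012 ]
post near corner [0.6591 0.0336 0.143 ]
post far [0.6686 0.0659 0.143 ]
yel near [0.4672 0.1085 0.2466]
yel far [0.4588 0.0495 0.2466]
```

Request:
carry_out:
  targets: [0.3,0,1.5,0,0,-0.4,0,0,0,2.5,0,0,0,0,0,0,1.4,0,0,0,0,0,0.5,0,0,0,0,0,0,1.5,0,0,0,0,0,0,2.2,0,0,0,0,0,0,2.3,0,0,0,0,0,0,2.3,0,0,0,0,0,0,2.3,0,0,0,0,0,0,2.2,0,0,0,0,0,0,1.5,0,0,0,0,0,0,1,0,0,0,0,0]

```text
clock: 6.22
position: [0.6223, 0.0537, 0.1681]
tcp_rot: [3.14, -0.0, 1.426]
contact_force: [-0.1, 1.4, -2.9]
grip_width: 0.0069
grasp_force: 61.7
```

```bash
cat >>h.py <<'E'
G=((.542,-.2733),8.4);S=((.575,.0625),-9.1)
def rail(F,x,y=-.001,z=.1675):
    (a,b),d=F;r=np.radians(d);delta((a+x*np.cos(r)-y*np.sin(r),b+x*np.sin(r)+y*np.cos(r)),z,d+90);print(env.get_obs()["contact_force"].round(1))
E
python3 -c "
from h import *
rail(S,.045)"
```

```text
tcp [0.6223 0.0537 0.1681] [179.9   -0.01  81.72] t 6.22 w 0.0069
shift cm [ 0.03 -0.31  0.06] turn [ 0.1  -0.01  0.82]
[-0.1  1.4 -2.9]
```

Request:
carry_out:
  targets: [0,-0.3,0,0,0,0.8,0,0,0,0,0,0,0,0,0,0,0.5,0,0,0,0,0,0,0.5,0,0,0,0,0,0,0.4,0,0,0,0,0,0,0.1,0,0,0,0,0,0,0,0,0,0,0]

```text
clock: 6.8
position: [0.6163, 0.0551, 0.1535]
tcp_rot: [3.141, 0.0, 1.412]
contact_force: [-3.9, -0.8, 7.8]
grip_width: 0.0067
grasp_force: 63.2
```

```bash
python3 -c "
from h import *
rail(S,.045,z=.1535)
f=env.grab_frame('wrist');pickle.dump(f,open('w3.pkl','wb'));cv2.imwrite('pics/w3.png',f['img'][...,::-1])"
```

```text
tcp [0.6163 0.0551 0.1535] [179.97   0.01  80.93] t 6.8 w 0.0067
shift cm [-0.03  0.31  0.  ] turn [0.03 0.01 0.03]
[-3.9 -0.8  7.8]
```

View pics/w3.png

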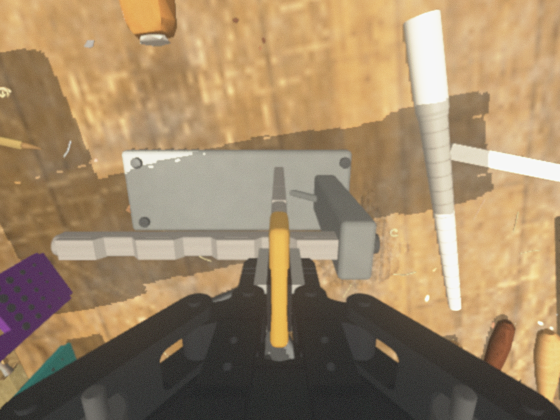

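Request:
carry_out:
  targets: [0,0.2,0,0,0,0,0,0,0,0,0,0,0,0,0,0,0,0,0,0,0.25,0,0,0,0,0,0,0.25,0,0,0,0,0,0,0.25,0,0,-2,0,0,0,0.25,0,0,-4,0,0,0,0.25,0,0,-3.5,0,0,-6,0.25,0,0,0,0,0,-6,0.25,0,0,0,0,0,-5.5,0.25,0,0,0,0,0,0,0.25]

```text
clock: 7.77
position: [0.6194, 0.0549, 0.2481]
tcp_rot: [3.14, 0.0, 1.72]
contact_force: [0.2, 0.5, -0.2]
grip_width: 0.0215
grasp_force: 0.0
```

```bash
python3 - <<'E'
from h import *
f=env.grab_frame('wrist');pickle.dump(f,open('w4.pkl','wb'));cv2.imwrite('pics/w4.png',cv2.resize(f['img'][...,::-1],(800,600),interpolation=2))
delta((.5404,-.274),.245,98.5)
f=pickle.load(open('w3.pkl','rb'))
print(f['img'][236:254,45:345].mean((0,2)).round().astype(int).tolist())
print(ray(f,[(57,245),(338,243),(280,245)],[.139]*3))
E
```

```text
tcp [0.619  0.0549 0.2474] [179.98  -0.    98.29] t 7.82 w 0.0216
shift cm [-31.41 -12.52   0.23] turn [ 0.02 -0.   -0.21]
[101, 101, 102, 102, 102, 111, 131, 153, 165, 172, 175, 175, 176, 176, 175, 174, 175, 175, 175, 174, 174, 175, 175, 175, 175, 175, 175, 175, 175, 176, 175, 175, 175, 175, 175, 176, 176, 176, 176, 176, 176, 175, 176, 176, 176, 176, 174, 173, 168, 161, 158, 159, 159, 161, 161, 161, 162, 162, 165, 172, 179, 185, 187, 186, 187, 187, 187, 187, 187, 187, 187, 187, 186, 187, 187, 187, 187, 187, 187, 187, 187, 187, 187, 188, 187, 187, 185, 178, 167, 158, 157, 165, 172, 175, 176, 176, 176, 177, 176, 176, 177, 178, 177, 177, 178, 178, 178, 178, 178, 177, 178, 178, 178, 178, 178, 178, 179, 178, 179, 179, 178, 179, 179, 179, 179, 179, 178, 177, 173, 166, 161, 160, 161, 162, 163, 164, 164, 168, 176, 185, 188, 188, 189, 189, 188, 188, 188, 188, 188, 188, 188, 188, 189, 188, 188, 188, 188, 189, 188, 188, 188, 188, 188, 189, 188, 185, 175, 164, 159, 158, 157, 162, 173, 177, 178, 178, 178, 178, 178, 179, 179, 179, 179, 179, 180, 180, 179, 180, 180, 180, 180, 180, 180, 180, 180, 180, 180, 180, 181, 179, 181, 181, 181, 180, 180, 179, 180, 180, 177, 168, 162, 161, 161, 156, 153, 152, 157, 164, 167, 167, 167, 168, 164, 151, 141, 149, 158, 163, 167, 170, 174, 174, 174, 174, 175, 175, 176, 175, 174, 171, 165, 161, 154, 140, 136, 144, 148, 148, 147, 144, 143, 144, 152, 157, 165, 175, 178, 179, 179, 180, 180, 180, 180, 180, 180, 180, 180, 180, 180, 180, 181, 180, 180, 179, 179, 179, 180, 180, 180, 179, 179, 180, 180, 180, 179, 180, 179, 180, 179, 180, 179, 178, 163, 131, 117, 128, 139, 147, 153, 158]
[[0.4943 0.0787 0.139 ]
 [0.6494 0.0552 0.139 ]
 [0.6172 0.0591 0.139 ]]
```

View pics/w4.png

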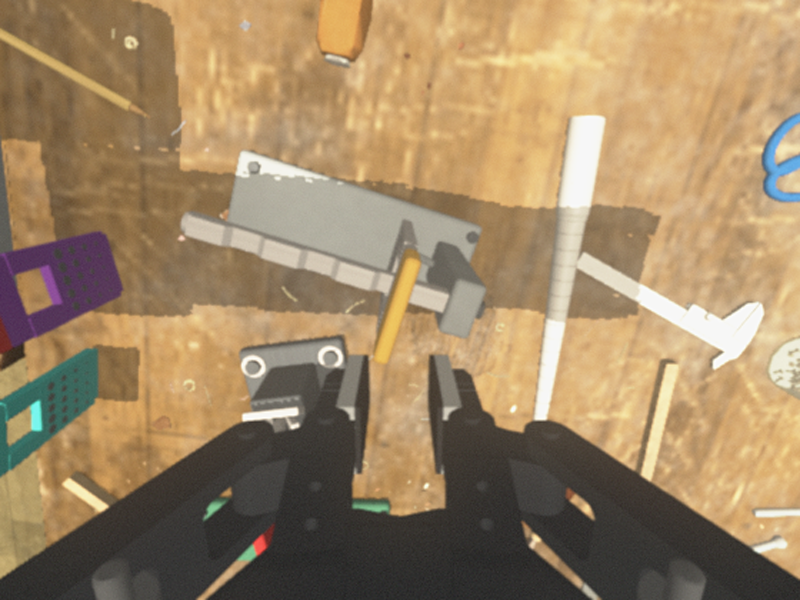

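Yellow hangs in the grey rail's inmost notch: the profile gives the notch centre at column 276 and the plate at 280. Now black.

Request:
carry_out:
  targets: [-2,-0.8,0,0,0,0,0.25,-3.5,-1.4,0,0,0,0,0.25,-3.7,-1.5,0,0,0,0,0.25,-3.7,-1.5,0,0,0,0,0.25,-3.7,-1.5,0,0,0,0,0.25,-3.7,-1.5,0,0,0,0,0.25,-3.7,-1.5,0,0,0,0,0.25,-3.7,-1.5,0,0,0,0,0.25,-2.5,-1,0,0,0,0,0.25,-1.2,-0.3,0,0,0,0,0.25,0,0,0,0,0,0,0.25,0,0,0,0,0,0,0.25]

```text
clock: 8.82
position: [0.5409, -0.2739, 0.2466]
tcp_rot: [-3.141, -0.001, 1.715]
contact_force: [0.9, 0.3, -0.2]
grip_width: 0.0214
grasp_force: 0.0
```

```bash
python3 - <<'E'
from h import *
f=env.grab_frame('wrist');cv2.imwrite('pics/w5.png',cv2.resize(f['img'][...,::-1],(800,600),interpolation=2))
delta((.5404,-.274),.153,98.5)
E
```

```text
tcp [ 0.5412 -0.2732  0.2468] [-179.98   -0.07   98.35] t 8.87 w 0.0212
shift cm [-0.08 -0.08  9.38] turn [-0.02 -0.07 -0.15]
```

Request:
carry_out:
  targets: [0,0,2,0,0,0,0.25,0,0,2.7,0,0,0,0.25,0,0,2.5,0,0,0,0.25,0,0,1.5,0,0,0,0.25,0,0,0.65,0,0,0,0.25,0,0,0,0,0,0,0.25,0,0,0,0,0,0,0,0,0,0,0,0,0,0,0,0,0,0,0,0,0,0,0,0,0,0,0,0]
  force: 60

```text
clock: 9.7
position: [0.5416, -0.2741, 0.1547]
tcp_rot: [3.141, 0.001, 1.718]
contact_force: [-0.2, 0.7, 0.2]
grip_width: 0.0068
grasp_force: 63.1
```

Request:
carry_out:
  targets: [0,0,-0.5,0,0,0,0,0,0,-0.6,0,0,0,0,0,0,-0.3,0,0,0,0,0,0,0,0,0,0,0,0,-1,0,0,0,0,0,0,-1.8,0,0,0,0,0,0,-2.2,0,0,0,0,0,0,-2.2,0,0,0,0,0,0,-2,0,0,0,0,0,0,-1.5,0,0,0,0,0,0,-0.5,-1.5,0,0,0,0,0,0,-2.5,0,0,0,0]

```text
clock: 10.7
position: [0.4259, -0.2892, 0.2054]
tcp_rot: [-3.136, -0.004, 1.716]
contact_force: [0.7, -0.1, -2.8]
grip_width: 0.0067
grasp_force: 62.7
```

```bash
python3 - <<'E'
from h import *
rail(S,-.113,z=.22)
E
```

```text
tcp [ 0.4259 -0.2892  0.2054] [-179.68   -0.25   98.3 ] t 10.7 w 0.0067
shift cm [35.94  9.02 -1.35] turn [-0.35 -0.2  17.4 ]
[ 0.7 -0.1 -2.8]
```

Request:
carry_out:
  targets: [2,0.5,-0.4,0,0,0,0,3.5,0.9,-0.4,0,0,0,0,3.8,1,-0.5,0,0,0,0,3.8,1,0,0,0,0,0,3.8,1,0,0,0,0,0,3.8,1,0,0,0,0,0,3.8,1,0,0,0,0,0,3.8,0.9,0,0,0,0,0,3.8,0.9,0,0,0,0,0,3.8,0.8,0,0,0,5.8,0,0,0,0,0,0,5.8,0,0,0,0,0,0,5.8,0]

```text
clock: 11.7
position: [0.4661, 0.0798, 0.2205]
tcp_rot: [-3.141, 0.0, 1.413]
contact_force: [0.1, -0.5, -3.5]
grip_width: 0.0068
grasp_force: 62.6
```

```bash
python3 - <<'E'
from h import *
rail(S,-.113,z=.1685)
rail(S,0,z=.1685)
E
```

```text
tcp [0.4661 0.0798 0.2205] [-179.98    0.01   80.98] t 11.7 w 0.0068
shift cm [-0.09 -0.27  5.2 ] turn [-0.02  0.01  0.08]
[ 0.1 -0.5 -3.5]
tcp [0.4661 0.0798 0.2205] [-179.98    0.01   80.98] t 11.7 w 0.0068
shift cm [-0.1  11.03  5.2 ] turn [-0.02  0.01  0.08]
[ 0.1 -0.5 -3.5]
```

Request:
carry_out:
  targets: [-0.1,0,1.5,0,0,0,0,0,0,2.4,0,0,0,0,0,0,1.3,0,0,0,0,0,0.5,0,0,0,0,0,0,1.4,0,0,0,0,0,0,2,0,0,0,0,0,0,2.2,0,0,0,0,0,0,2.1,0,0,0,0,0,0,1.6,0,0,0,0,0,0,1,0,0,0,0,0,0,0.3,0,0,0,0,0,0,0,0,0,0,0,0]

```text
clock: 12.7
position: [0.5766, 0.0592, 0.169]
tcp_rot: [-3.141, 0.0, 1.413]
contact_force: [-0.1, 0.4, -2.0]
grip_width: 0.0065
grasp_force: 62.6
```

```bash
python3 - <<'E'
from h import *
rail(S,0,z=.1547)
E
```

```text
tcp [0.5766 0.0592 0.169 ] [-179.99    0.     80.97] t 12.7 w 0.0065
shift cm [ 0.2  -0.21  1.43] turn [-0.01  0.    0.07]
[-0.1  0.4 -2. ]
```

Request:
carry_out:
  targets: [0.2,-0.2,0,0,0,0,0,0,0,0,0,0,0,0,0,0,0.5,0,0,0,0,0,0,0.5,0,0,0,0,0,0,0.4,0,0,0,0,0,0,0.1,0,0,0,0,0,0,0,0,0,0,0,0,0,0,0,0,0,0]

```text
clock: 13.37
position: [0.5742, 0.0619, 0.1546]
tcp_rot: [3.142, -0.0, 1.414]
contact_force: [-4.2, 0.5, 7.3]
grip_width: 0.0065
grasp_force: 64.1
```

Request:
carry_out:
  targets: [0,0,0,0,0,0,0.25,0,0,0,0,0,0,0.25,0,0,0,0,0,0,0.25,0,0,-2,0,0,0,0.25,0,0,-4,0,0,0,0.25,0,0,-3.3,0,0,-6,0.25,0,0,0,0,0,-6,0.25,0,0,0,0,0,-5.5,0.25,0,0,0,0,0,0,0.25]

```text
clock: 14.12
position: [0.5753, 0.0619, 0.2475]
tcp_rot: [3.14, 0.0, 1.721]
contact_force: [-0.1, -0.2, -0.4]
grip_width: 0.0214
grasp_force: 0.0
```

```bash
python3 - <<'E'
from h import *
delta((.5844,-.268),.245,98.5)
E
```

```text
tcp [0.5753 0.0619 0.2475] [179.9    0.01  98.63] t 14.12 w 0.0214
shift cm [-32.75  -4.05   0.25] turn [0.1  0.01 0.13]
```

Request:
carry_out:
  targets: [-2,-0.2,0,0,0,0,0.25,-3.6,-0.45,0,0,0,0,0.25,-3.8,-0.5,0,0,0,0,0.25,-3.8,-0.5,0,0,0,0,0.25,-3.8,-0.5,0,0,0,0,0.25,-3.8,-0.5,0,0,0,0,0.25,-3.8,-0.5,0,0,0,0,0.25,-3.8,-0.5,0,0,0,0,0.25,-2.8,-0.3,0,0,0,0,0.25,-1.5,-0.1,0,0,0,0,0.25,0,0,0,0,0,0,0.25,0,0,0,0,0,0,0.25]

```text
clock: 15.12
position: [0.5827, -0.2676, 0.246]
tcp_rot: [-3.141, -0.001, 1.717]
contact_force: [-0.3, 0.1, 0.3]
grip_width: 0.0215
grasp_force: 0.0
```

```bash
python3 - <<'E'
from h import *
f=env.grab_frame('wrist');pickle.dump(f,open('w5.pkl','wb'));cv2.imwrite('pics/w5.png',cv2.resize(f['img'][...,::-1],(800,600),interpolation=2))
delta((.5844,-.268),.153,98.5)
E
```

```text
tcp [ 0.5828 -0.2667  0.2462] [-179.96   -0.08   98.44] t 15.17 w 0.0213
shift cm [-0.16  0.14  9.32] turn [-0.04 -0.08 -0.06]
```

View pics/w5.png

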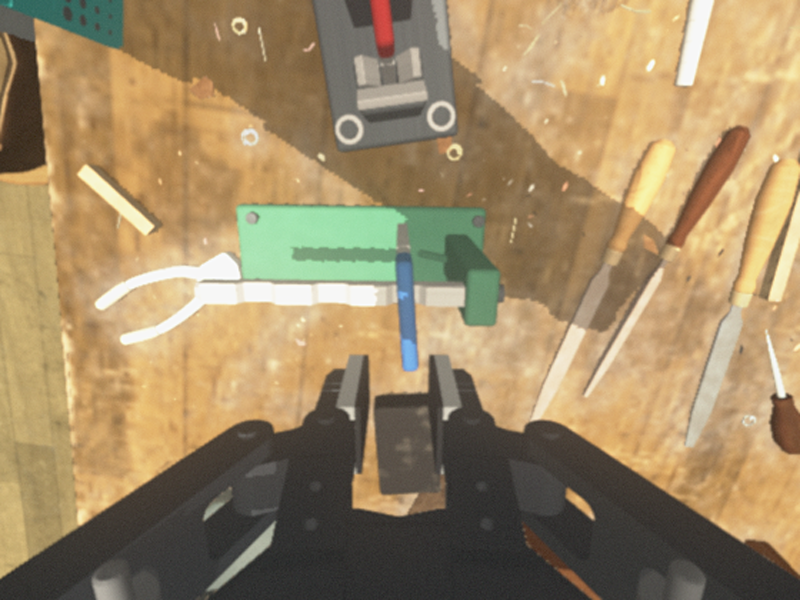

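The blue tab runs from (403,253) to (409,367), between the fingers and clear of the post at 465.

Request:
carry_out:
  targets: [-0.1,0.1,2,0,0,0,0.25,0,0,2.7,0,0,0,0.25,0,0,2.5,0,0,0,0.25,0,0,1.5,0,0,0,0.25,0,0,0.6,0,0,0,0.25,0,0,0,0,0,0,0.25,0,0,0,0,0,0,0,0,0,0,0,0,0,0,0,0,0,0,0,0,0,0,0,0,0,0,0,0]
  force: 60

```text
clock: 16.0
position: [0.5847, -0.2685, 0.1548]
tcp_rot: [3.14, 0.001, 1.719]
contact_force: [-0.2, 0.6, -1.0]
grip_width: 0.0071
grasp_force: 62.6
```

Request:
carry_out:
  targets: [0,0,-0.5,0,0,0,0,0,0,-0.6,0,0,0,0,0,0,-0.3,0,0,0,0,0,-0.5,0,0,0,0,0,0,-1.5,0,0,0,0,0,0,-2.3,0,0,0,0,0,0,-2.4,0,0,0,0,0,0,-2.4,0,0,0,0,0,0,-2.4,0,0,0,0,0,0,-2.4,0,0,0,0,0,0,-1.5,-0.5,0,0,0,0,0,-0.5,-2,0,0,0,0]

```text
clock: 17.0
position: [0.4223, -0.2907, 0.1906]
tcp_rot: [-3.136, -0.004, 1.717]
contact_force: [-0.6, -0.1, -2.5]
grip_width: 0.0064
grasp_force: 62.2
```

```bash
python3 - <<'E'
from h import *
rail(S,-.113,z=.22)
f=pickle.load(open('w5.pkl','rb'))
g=[(200,291,139),(465,293,139),(238,206,12),(485,207,12)]
print(ray(f,(np.array(g)[:,:2]+.5)*.7-.5,np.array(g)[:,2]/1000))
I=f['img'][200:208,125:335].mean((0,2)).round().astype(int);print(I.tolist())
E
```

```text
tcp [ 0.4223 -0.2907  0.1906] [-179.7    -0.23   98.4 ] t 17.0 w 0.0064
shift cm [36.03  9.44 -2.85] turn [-0.33 -0.18 17.5 ]
[-0.6 -0.1 -2.5]
[[ 0.465  -0.2842  0.139 ]
 [ 0.6216 -0.2624  0.139 ]
 [ 0.4418 -0.2499  0.012 ]
 [ 0.6494 -0.2201  0.012 ]]
[204, 205, 203, 201, 198, 197, 200, 204, 202, 202, 210, 233, 243, 244, 246, 246, 247, 247, 247, 247, 247, 247, 247, 247, 247, 247, 247, 247, 247, 247, 247, 247, 247, 247, 247, 247, 247, 247, 247, 246, 237, 231, 231, 231, 232, 239, 246, 247, 247, 247, 247, 247, 247, 247, 247, 247, 247, 247, 247, 247, 247, 247, 247, 247, 246, 244, 242, 244, 247, 247, 247, 247, 247, 247, 247, 247, 247, 247, 247, 247, 247, 247, 247, 247, 247, 247, 247, 247, 247, 247, 247, 247, 245, 233, 228, 230, 230, 238, 246, 247, 247, 247, 247, 247, 247, 247, 247, 247, 247, 247, 247, 247, 247, 247, 247, 247, 246, 243, 241, 241, 244, 246, 246, 246, 246, 246, 247, 246, 246, 246, 246, 246, 246, 246, 247, 246, 242, 231, 222, 214, 209, 208, 208, 208, 205, 193, 181, 181, 182, 190, 203, 205, 180, 150, 144, 150, 152, 151, 147, 147, 140, 131, 125, 119, 138, 186, 207, 205, 193, 179, 174, 170, 172, 186, 197, 201, 201, 200, 200, 200, 199, 201, 200, 200, 200, 200, 199, 201, 200, 200, 199, 199, 198, 198, 199, 199, 198, 199, 199, 192, 149, 110, 106, 113, 121, 123, 124, 123, 123, 123]
```

Request:
carry_out:
  targets: [2,0.5,-0.9,0,0,0,0,3.5,0.9,-1,0,0,0,0,3.8,1,-0.9,0,0,0,0,3.8,1,0,0,0,0,0,3.8,1,0,0,0,0,0,3.8,1,0,0,0,0,0,3.8,1,0,0,0,0,0,3.8,1,0,0,0,0,0,3.8,0.9,0,0,0,0,0,3.8,0.9,0,0,0,5.8,0,0,0,0,0,0,5.8,0,0,0,0,0,0,5.8,0]

```text
clock: 18.0
position: [0.465, 0.0793, 0.2214]
tcp_rot: [3.141, -0.001, 1.415]
contact_force: [0.2, -0.9, -3.6]
grip_width: 0.0065
grasp_force: 62.0
```

```bash
sed -i 's/^G=.*/G=((.5425,-.2733),8.2);S=((.575,.0625),-9.1)/' h.py; python3 - <<'E'
from h import *
rail(S,-.045,z=.1687)
E
```

```text
tcp [0.465  0.0793 0.2214] [179.95  -0.03  81.1 ] t 18.0 w 0.0065
shift cm [-0.04  6.62  5.27] turn [ 0.05 -0.03  0.2 ]
[ 0.2 -0.9 -3.6]
```

Request:
carry_out:
  targets: [0,0,1.5,0,0,0,0,0,0,2.4,0,0,0,0,0,0,1.3,0,0,0,0,0,0.5,0,0,0,0,0,0,1.2,0,0,0,0,0,0,1.6,0,0,0,0,0,0,1.6,0,0,0,0,0,0,1.1,0,0,0,0,0,0,0.5,0,0,0,0,0,0,0,0,0,0,0,0,0,0,0,0,0,0]

```text
schema error: expected a multiple of 7 numbers
```

```bash
python3 - <<'E'
from h import *
rail(S,-.045,z=.1548)
E
```

```text
tcp [0.465  0.0793 0.2214] [179.95  -0.03  81.1 ] t 18.0 w 0.0065
shift cm [-0.04  6.62  6.66] turn [ 0.05 -0.03  0.2 ]
[ 0.2 -0.9 -3.6]
```

Request:
carry_out:
  targets: [0,0,1.5,0,0,0,0,0,0,2.4,0,0,0,0,0,0,1.3,0,0,0,0,0,0.5,0,0,0,0,0,0,1.2,0,0,0,0,0,0,1.6,0,0,0,0,0,0,1.6,0,0,0,0,0,0,1.1,0,0,0,0,0,0,0.5,0,0,0,0,0,0,0,0,0,0,0,0,0,0,0,0,0,0,0]

```text
clock: 18.92
position: [0.529, 0.0666, 0.169]
tcp_rot: [-3.141, -0.0, 1.415]
contact_force: [0.7, -0.7, -3.5]
grip_width: 0.0072
grasp_force: 61.9
```

```bash
python3 - <<'E'
from h import *
rail(S,-.045,z=.1548)
E
```

```text
tcp [0.529  0.0666 0.169 ] [-179.98   -0.01   81.08] t 18.92 w 0.0072
shift cm [0.22 0.1  1.42] turn [-0.02 -0.01  0.18]
[ 0.7 -0.7 -3.5]
```

Request:
carry_out:
  targets: [0.2,0.1,0,0,0,0.2,0,0,0,0.5,0,0,0,0,0,0,0.5,0,0,0,0,0,0,0.4,0,0,0,0,0,0,0.1,0,0,0,0,0,0,0,0,0,0,0,0,0,0,0,0,0,0]

```text
clock: 19.5
position: [0.5299, 0.0687, 0.1548]
tcp_rot: [3.141, -0.0, 1.412]
contact_force: [-4.1, -0.3, 7.6]
grip_width: 0.0068
grasp_force: 63.7
```

Request:
carry_out:
  targets: [0,0,0,0,0,0,0.25,0,0,0,0,0,0,0.25,0,0,0,0,0,0,0.25,0,0,-2,0,0,0,0.25,0,0,-4,0,0,0,0.25,0,0,-3.3,0,0,-6.5,0.25,0,0,0,0,0,-6.5,0.25,0,0,0,0,0,-6.5,0.25,0,0,0,0,0,-5.5,0.25,0,0,0,0,0,0,0.25]

```text
clock: 20.33
position: [0.5304, 0.0685, 0.2469]
tcp_rot: [3.141, 0.0, 1.851]
contact_force: [-0.1, 0.4, 0.2]
grip_width: 0.0212
grasp_force: 0.0
```

```bash
python3 - <<'E'
from h import *
delta((.549,-.116),.245,106)
E
```

```text
tcp [0.5304 0.0685 0.2469] [179.98   0.01 106.03] t 20.33 w 0.0212
shift cm [-18.24  -3.31   0.19] turn [0.02 0.01 0.03]
```

Request:
carry_out:
  targets: [-1.5,-0.3,0,0,0,0,0.25,-2.8,-0.5,0,0,0,0,0.25,-3.2,-0.6,0,0,0,0,0.25,-3.2,-0.6,0,0,0,0,0.25,-3,-0.6,0,0,0,0,0.25,-2.5,-0.4,0,0,0,0,0.25,-1.5,-0.3,0,0,0,0,0.25,-0.5,0,0,0,0,0,0.25,0,0,0,0,0,0,0.25,0,0,0,0,0,0,0.25]

```text
clock: 21.17
position: [0.5483, -0.1151, 0.2465]
tcp_rot: [-3.141, -0.001, 1.847]
contact_force: [1.5, -0.4, 0.6]
grip_width: 0.0211
grasp_force: 0.0
```

```bash
python3 - <<'E'
from h import *
f=env.grab_frame('wrist');pickle.dump(f,open('w6.pkl','wb'));cv2.imwrite('pics/w6.png',cv2.resize(f['img'][...,::-1],(800,600),interpolation=2))
delta((.549,-.116),.153,106)
E
```

```text
tcp [ 0.5483 -0.1147  0.2466] [-179.99   -0.04  105.89] t 21.22 w 0.0213
shift cm [-0.15  0.03  9.36] turn [-0.01 -0.04 -0.11]
```

View pics/w6.png

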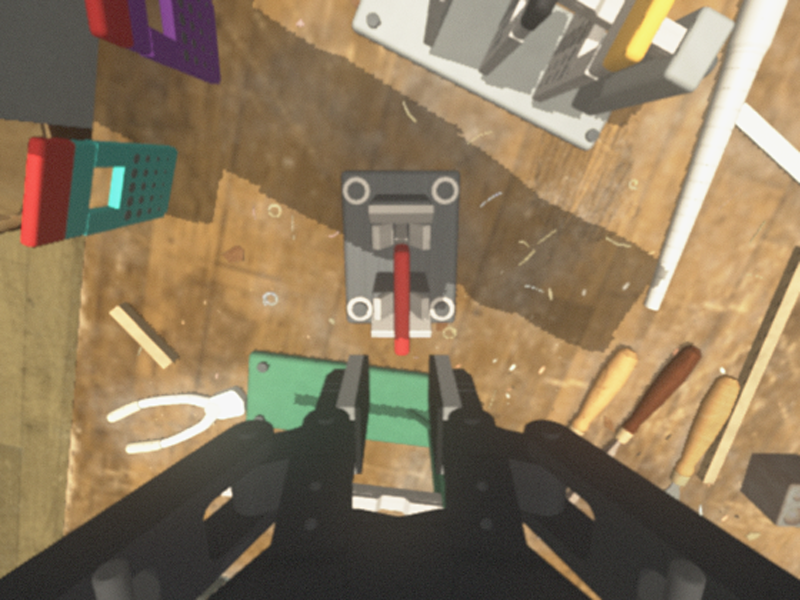

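The red tab runs from (402,246) to (402,352), the holder foot corners are at (342,171) and (459,170), and its sides are parallel to the tool, so yaw is right at about 16°.

```bash
python3 - <<'E'
from h import *
f=pickle.load(open('w6.pkl','rb'))
g=[(402,246,163),(402,352,163),(342,171,14),(459,170,14),(345,321,14),(459,321,14)]
p=ray(f,(np.array(g)[:,:2]+.5)*.7-.5,np.array(g)[:,2]/1000);print(p,(p[0]+p[1])/2,p[2:].mean(0))
a=p[2]-p[4]+p[3]-p[5];print(np.degrees(np.arctan2(-a[0],a[1])));b=p[3]-p[2]+p[5]-p[4];print(np.degrees(np.arctan2(b[1],b[0])))
E
```

```text
[[ 0.5408 -0.0835  0.163 ]
 [ 0.5575 -0.1417  0.163 ]
 [ 0.4848 -0.0638  0.014 ]
 [ 0.5775 -0.0366  0.014 ]
 [ 0.5187 -0.1916  0.014 ]
 [ 0.6191 -0.163   0.014 ]] [ 0.5492 -0.1126  0.163 ] [ 0.55   -0.1137  0.014 ]
16.541301354390278
16.089155752200476
```

Request:
carry_out:
  targets: [0.1,0.1,2.2,0,0,-0.2,0.25,0,0,3,0,0,0,0.25,0,0,2.8,0,0,0,0.25,0,0,1.8,0,0,0,0.25,0,0,0.9,0,0,0,0.25,0,0,0.1,0,0,0,0.25,0,0,0,0,0,0,0,0,0,0,0,0,0,0,0,0,0,0,0,0,0,0,0,0,0,0,0,0]
  force: 60

```text
clock: 22.05
position: [0.5496, -0.1144, 0.1396]
tcp_rot: [3.141, 0.0, 1.852]
contact_force: [0.9, -0.3, -1.4]
grip_width: 0.0067
grasp_force: 62.9
```

Request:
carry_out:
  targets: [0,0,-0.5,0,0,0,0,0,0,-0.9,0,0,0,0,0,0,-1.6,0,0,0,0,0,0,-2.2,0,0,0,0,0,0,-2.5,0,0,0,0,0,0,-2.3,0,0,0,0,0,-1,-0.3,0,0,0,0,0,-2.5,0,0,0,0,0,0,-3,0,0,0,0,0,0,-3,0,0,0,0,0,0,-2,0,0,0,0,0,0,-0.8,0,0,0,0,0]

```text
clock: 23.05
position: [0.427, -0.1488, 0.2412]
tcp_rot: [-3.139, -0.001, 1.85]
contact_force: [-0.4, 0.2, -3.5]
grip_width: 0.0064
grasp_force: 62.2
```

```bash
python3 - <<'E'
from h import *
rail(G,-.113,z=.22)
E
```

```text
tcp [ 0.427  -0.1488  0.2412] [-179.86   -0.04  106.01] t 23.05 w 0.0064
shift cm [-13.72  -3.53   2.12] turn [-0.14 -0.03  7.81]
[-0.4  0.2 -3.5]
```

Request:
carry_out:
  targets: [-1.2,-0.3,0,0,0,0,0,-2.5,-0.6,0,0,0,0,0,-3,-0.8,0,0,0,0,0,-3,-0.8,0,0,0,0,0,-2.4,-0.6,0,0,0,0,0,-1.2,-0.3,0.5,0,0,0,0,-0.4,-0.1,1,0,0,4,0,0,0,0.6,0,0,3.8,0,0,0,0,0,0,0,0,0,0,0,0,0,0,0]

```text
clock: 23.88
position: [0.4347, -0.2892, 0.22]
tcp_rot: [-3.14, -0.001, 1.718]
contact_force: [0.3, 1.3, -3.8]
grip_width: 0.0069
grasp_force: 62.2
```

```bash
python3 - <<'E'
from h import *
rail(G,.045,z=.1696,y=0)
rail(G,-.113,z=.1696,y=0)
E
```

```text
tcp [ 0.4347 -0.2892  0.22  ] [-179.94   -0.08   98.41] t 23.88 w 0.0069
shift cm [-0.03 15.4   5.03] turn [-0.06 -0.08  0.21]
[ 0.3  1.3 -3.8]
tcp [ 0.4347 -0.2892  0.22  ] [-179.94   -0.08   98.41] t 23.88 w 0.0069
shift cm [ 0.03 -0.4   5.04] turn [-0.06 -0.08  0.21]
[ 0.3  1.3 -3.8]
```

Request:
carry_out:
  targets: [0,0,1.5,0,0,0.2,0,0,0,2.3,0,0,0,0,0,0,1.2,0,0,0,0,0,0.5,0,0,0,0,0,0,1.5,0,0,0,0,0,0,2.2,0,0,0,0,0,0,2.4,0,0,0,0,0,0,2.4,0,0,0,0,0,0,2.4,0,0,0,0,0,0,2.1,0,0,0,0,0,0,1.3,0,0,0,0,0,0,0.5,0,0,0,0,0]

```text
clock: 24.88
position: [0.5899, -0.2674, 0.1719]
tcp_rot: [3.139, 0.001, 1.715]
contact_force: [-0.4, 0.4, -4.3]
grip_width: 0.0067
grasp_force: 62.2
```

Request:
carry_out:
  targets: [0,0,0,0,0,0,0]

```text
clock: 24.97
position: [0.5885, -0.2677, 0.1715]
tcp_rot: [3.14, 0.001, 1.715]
contact_force: [-0.1, 0.5, -3.9]
grip_width: 0.0068
grasp_force: 62.2
```

```bash
python3 - <<'E'
from h import *
rail(G,.045,z=.1556,y=0)
E
```

```text
tcp [ 0.5885 -0.2677  0.1715] [179.92   0.04  98.24] t 24.97 w 0.0068
shift cm [ 0.1  -0.13  1.59] turn [0.08 0.04 0.04]
[-0.1  0.5 -3.9]
```

Request:
carry_out:
  targets: [0.1,-0.2,0,0,0,0,0,0,0,0.5,0,0,0,0,0,0,0.5,0,0,0,0,0,0,0.5,0,0,0,0,0,0,0.2,0,0,0,0,0,0,0,0,0,0,0,0,0,0,0,0,0,0]

```text
clock: 25.55
position: [0.5839, -0.2678, 0.1555]
tcp_rot: [3.141, 0.001, 1.712]
contact_force: [-4.6, 1.2, 9.6]
grip_width: 0.0066
grasp_force: 64.2
```

Request:
carry_out:
  targets: [0,0,0,0,0,0,0.25,0,0,0,0,0,0,0.25,0,0,0,0,0,0,0.25,0,0,-2,0,0,0,0.25,0,0,-4,0,0,0,0.25,0,0,-3.2,0,0,6,0.25,0,0,0,0,0,6,0.25,0,0,0,0,0,5.3,0.25,0,0,0,0,0,0,0.25]

```text
clock: 26.3
position: [0.5851, -0.2678, 0.2465]
tcp_rot: [3.14, 0.0, 1.408]
contact_force: [0.6, -0.3, -0.2]
grip_width: 0.0212
grasp_force: 0.0
```

```bash
python3 - <<'E'
from h import *
rail(S,-.045,z=.246)
E
```

```text
tcp [ 0.5851 -0.2678  0.2465] [179.91   0.03  80.67] t 26.3 w 0.0212
shift cm [ 32.31 -10.85   0.02] turn [ 0.09  0.03 -0.23]
[ 0.6 -0.3 -0.2]
```

Request:
carry_out:
  targets: [2,-0.7,0,0,0,-0.2,0.25,3.6,-1.2,0,0,0,0,0.25,3.8,-1.3,0,0,0,0,0.25,3.8,-1.3,0,0,0,0,0.25,3.8,-1.3,0,0,0,0,0.25,3.8,-1.3,0,0,0,0,0.25,3.8,-1.3,0,0,0,0,0.25,3.6,-1.2,0,0,0,0,0.25,2.6,-0.8,0,0,0,0,0.25,1.4,-0.4,0,0,0,0,0.25,0.1,0,0,0,0,0,0.25,0,0,0,0,0,0,0.25]

```text
clock: 27.3
position: [0.5283, 0.069, 0.2453]
tcp_rot: [-3.141, 0.0, 1.417]
contact_force: [0.3, -0.1, -0.1]
grip_width: 0.0212
grasp_force: 0.0
```

```bash
python3 - <<'E'
from h import *
f=env.grab_frame('scene')
delta((.530,.0687),.1548,80.9)
f=env.grab_frame('wrist');cv2.imwrite('pics/w7.png',cv2.resize(f['img'][...,::-1],(800,600),interpolation=2))
E
```

```text
tcp [0.5285 0.0682 0.2454] [-179.98    0.04   81.12] t 27.35 w 0.0215
shift cm [0.08 0.15 9.06] turn [-0.02  0.04  0.22]
```

View pics/w7.png

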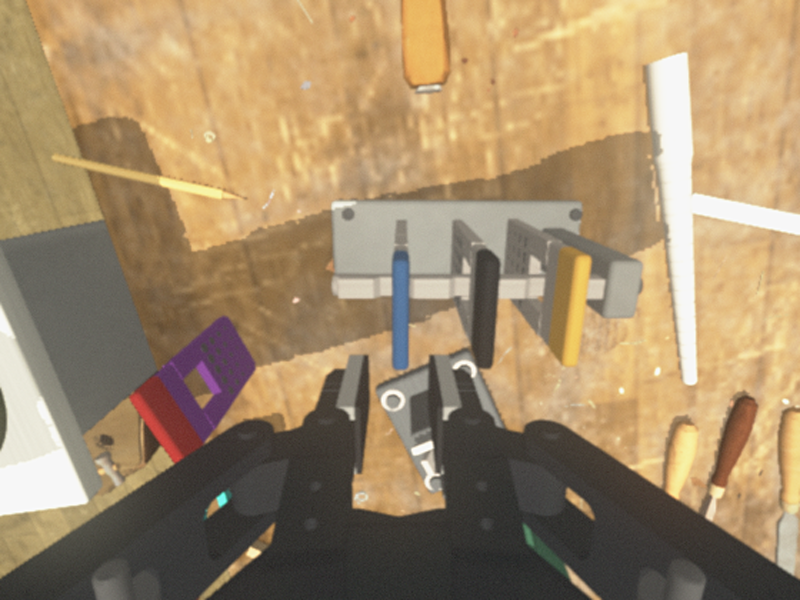

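All three hang on the grey rail: blue at column 400, black at 485, yellow at 570. The fingers straddle blue.

Request:
carry_out:
  targets: [0.1,0.1,2,0,0,0.2,0.25,0,0,2.6,0,0,0,0.25,0,0,2.4,0,0,0,0.25,0,0,1.5,0,0,0,0.25,0,0,0.5,0,0,0,0.25,0,0,0,0,0,0,0.25,0,0,0,0,0,0,0,0,0,0,0,0,0,0,0,0,0,0,0,0,0,0,0,0,0,0,0,0]
  force: 60

```text
clock: 28.23
position: [0.5301, 0.0689, 0.1566]
tcp_rot: [3.141, 0.0, 1.41]
contact_force: [-1.5, -2.9, 1.2]
grip_width: 0.0064
grasp_force: 62.1
```

Request:
carry_out:
  targets: [0,0,-0.5,0,0,0,0,0,0,-0.6,0,0,0,0,0,0,-0.3,0,0,0,0,0,0,0,0,0,0,0,0,-1,0,0,0,0,0,0,-1.6,0,0,0,0,0,0,-1.8,0,0,0,0,0,0,-1.6,0,0,0,0,0,0,-0.8,0,0,0,0,0,0,0,-1.5,0,0,0,0,0,0,-3,0,0,0,0,0,0,-3,0,0,0,0]

```text
clock: 29.23
position: [0.461, 0.08, 0.2447]
tcp_rot: [-3.139, 0.001, 1.411]
contact_force: [1.0, -0.2, -2.4]
grip_width: 0.0064
grasp_force: 61.7
```

```bash
python3 - <<'E'
from h import *
delta((.4314,-.0844),.25,80.9)
delta((.5496,-.1144),.25,106.1)
E
```

```text
tcp [0.461  0.08   0.2447] [-179.85    0.05   80.82] t 29.23 w 0.0064
shift cm [-16.71  -0.3   -0.51] turn [-0.15  0.05 -0.08]
tcp [0.461  0.08   0.2447] [-179.85    0.05   80.82] t 29.23 w 0.0064
shift cm [-17.78  11.85  -0.54] turn [ -0.16   0.01 -25.28]
```

Request:
carry_out:
  targets: [-1.5,0,-0.3,0,0,0,0,-3,0,-0.2,0,0,0,0,-3.2,1.2,0,0,0,0,0,-3.2,2.8,0,0,0,0,0,-3,3,0,0,0,0,0,-2.2,2.6,0,0,0,0,0,-1.2,1.7,0,0,0,0,0,-0.5,0.5,0,0,0,-6.3,0,0,0,0,0,0,-6.4,0,0,0,0,0,0,-6.4,0,0,0,0,0,0,-6.2,0,0,0,0,0,0,0,0]

```text
clock: 30.23
position: [0.5496, -0.1131, 0.2495]
tcp_rot: [-3.141, -0.0, 1.854]
contact_force: [-0.1, 0.0, -2.1]
grip_width: 0.0067
grasp_force: 61.7
```

```bash
python3 - <<'E'
from h import *
delta((.5496,-.1144),.1406,106.1)
f=env.grab_frame('wrist');pickle.dump(f,open('w8.pkl','wb'));cv2.imwrite('pics/w8.png',cv2.resize(f['img'][...,::-1],(800,600),interpolation=2))
E
```

```text
tcp [ 0.5496 -0.1131  0.2495] [-179.98   -0.01  106.24] t 30.23 w 0.0067
shift cm [-0.12 -0.03 10.89] turn [-0.02 -0.01  0.14]
```

View pics/w8.png

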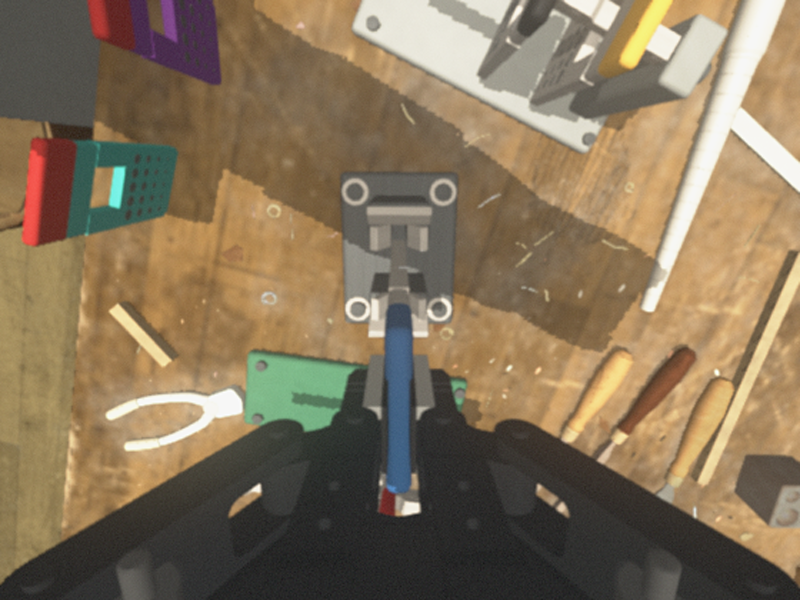

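The blue plate is lined up over the holder grooves, in tool yaw and column (398 to 400). I'll check its offset along its width in the grip.

```bash
python3 - <<'E'
from h import *
f=pickle.load(open('w8.pkl','rb'))
p=ray(f,(np.array([(398,306),(400,491)])+.5)*.7-.5,[.272,.272]);print(p,p.mean(0),np.linalg.norm(p[0]-p[1]))
E
```

```text
[[ 0.5392 -0.0797  0.272 ]
 [ 0.5581 -0.1421  0.272 ]] [ 0.5486 -0.1109  0.272 ] 0.06520586137824384
```

Request:
carry_out:
  targets: [-0.1,0,1,0,0,0,0,0,0,1.5,0,0,0,0,0,0,1,0,0,0,0,0,0,0.7,0,0,0,0,0,0,0.6,0,0,0,0,0,0,0.6,0,0,0,0,0,0,0.6,0,0,0,0,0,0,0.5,0,0,0,0,0,0,0,0,0,0,0]

```text
clock: 31.03
position: [0.5495, -0.114, 0.1837]
tcp_rot: [-3.14, -0.001, 1.852]
contact_force: [-0.3, -0.2, -2.2]
grip_width: 0.0065
grasp_force: 61.6
```

No contact; going on to the bottom.

Request:
carry_out:
  targets: [0,0,0.6,0,0,0,0,0,0,0.8,0,0,0,0,0,0,0.8,0,0,0,0,0,0,0.8,0,0,0,0,0,0,0.6,0,0,0,0,0,0,0.4,0,0,0,0,0,0,0.3,0,0,0,0,0,0,0.1,0,0,0,0,0,0,0,0,0,0,0]

```text
clock: 31.78
position: [0.5501, -0.1141, 0.141]
tcp_rot: [3.141, 0.0, 1.852]
contact_force: [-0.0, -0.3, -2.3]
grip_width: 0.0065
grasp_force: 61.7
```

Request:
carry_out:
  targets: [0,0,0.1,0,0,0,0,0,0,0.1,0,0,0,0,0,0,0,0,0,0,0,0,0,0,0,0,0,0]

```text
clock: 32.12
position: [0.551, -0.1141, 0.1408]
tcp_rot: [3.139, 0.001, 1.852]
contact_force: [-2.2, 1.2, 10.9]
grip_width: 0.0067
grasp_force: 63.6
```

Request:
carry_out:
  targets: [0,0,0,0,0,0,0.25,0,0,0,0,0,0,0.25,0,0,0,0,0,0,0.25,0,0,-2,0,0,0,0.25,0,0,-4,0,0,0,0.25,0,0,-3.5,0,0,6.5,0.25,0,0,-1,0,0,6.5,0.25,0,0,0,0,0,6.5,0.25,0,0,0,0,0,5.7,0.25,0,0,0,0,0,0,0.25]

```text
clock: 32.95
position: [0.5503, -0.1142, 0.2442]
tcp_rot: [3.141, 0.0, 1.409]
contact_force: [1.0, 0.8, -0.5]
grip_width: 0.0213
grasp_force: 0.0
```

```bash
python3 - <<'E'
from h import *
delta((.5745,.0619),.246,80.9)
E
```

```text
tcp [ 0.5503 -0.1142  0.2442] [179.95   0.01  80.76] t 32.95 w 0.0213
shift cm [17.77 -0.44 -0.18] turn [ 0.05  0.01 -0.14]
```

Request:
carry_out:
  targets: [1.5,0,-0.1,0,0,0,0.25,3,-0.1,0,0,0,0,0.25,3.5,-0.1,0,0,0,0,0.25,3.5,-0.1,0,0,0,0,0.25,3.2,-0.1,0,0,0,0,0.25,2,0,0,0,0,0,0.25,0.9,0,0,0,0,0,0.25,0.2,0,0,0,0,0,0.25,0,0,0,0,0,0,0.25,0,0,0,0,0,0,0.25]

```text
clock: 33.78
position: [0.574, 0.0612, 0.2446]
tcp_rot: [-3.141, 0.001, 1.412]
contact_force: [-0.1, 0.2, 0.3]
grip_width: 0.0215
grasp_force: 0.0
```

```bash
python3 - <<'E'
from h import *
delta((.5745,.0619),.1546,80.9)
E
```

```text
tcp [0.574  0.0612 0.2446] [-179.98    0.04   80.89] t 33.78 w 0.0215
shift cm [0.09 0.04 9.  ] turn [-0.02  0.04 -0.01]
```

Grip black, lift, and slide 11.3 cm off the grey rail.

Request:
carry_out:
  targets: [0,0,2,0,0,0,0.25,0,0,2.6,0,0,0,0.25,0,0,2.4,0,0,0,0.25,0,0,1.5,0,0,0,0.25,0,0,0.5,0,0,0,0.25,0,0,0,0,0,0,0.25,0,0,0,0,0,0,0,0,0,0,0,0,0,0,0,0,0,0,0,0,0,0,0,0,0,0,0,0]
  force: 60

```text
clock: 34.62
position: [0.5746, 0.0619, 0.1558]
tcp_rot: [3.14, 0.0, 1.412]
contact_force: [-2.1, -1.7, 1.7]
grip_width: 0.0069
grasp_force: 62.4
```

Request:
carry_out:
  targets: [0,0,-0.5,0,0,0,0,0,0,-0.6,0,0,0,0,0,0,-0.3,0,0,0,0,0,-0.3,0,0,0,0,0,0,-1.2,0,0,0,0,0,0,-2,0,0,0,0,0,0,-2.2,0,0,0,0,0,0,-2.2,0,0,0,0,0,0,-2,0,0,0,0,0,0,-1.2,0,0,0,0,0,0,-0.2,-1.5,0,0,0,0,0,0,-3,0,0,0,0]

```text
clock: 35.62
position: [0.4591, 0.0799, 0.2113]
tcp_rot: [-3.135, 0.002, 1.413]
contact_force: [1.5, 0.5, -2.6]
grip_width: 0.0067
grasp_force: 61.6
```

```bash
python3 - <<'E'
from h import *
rail(G,-.113,z=.22,y=0)
E
```

```text
tcp [0.4591 0.0799 0.2113] [-179.65    0.12   80.94] t 35.62 w 0.0067
shift cm [-36.92   3.    -0.81] turn [ -0.37   0.06 -17.26]
[ 1.5  0.5 -2.6]
```

Request:
carry_out:
  targets: [-2,0.1,-0.4,0,0,0,0,-3.7,0.3,-0.4,0,0,0,0,-3.9,0.3,0,0,0,0,0,-3.9,0.3,0,0,0,0,0,-3.9,0.3,0,0,0,0,0,-3.9,0.3,0,0,0,0,0,-3.9,0.3,0,0,0,0,0,-3.9,0.3,0,0,0,0,0,-3.9,0.3,0,0,0,0,0,-2.8,0.3,0,0,0,-5.8,0,-1.1,0,0,0,0,-5.7,0,0,0,0,0,0,-5.7,0]

```text
clock: 36.62
position: [0.433, -0.292, 0.2217]
tcp_rot: [3.141, 0.002, 1.713]
contact_force: [0.0, 0.5, -3.0]
grip_width: 0.0067
grasp_force: 61.7
```

```bash
python3 - <<'E'
from h import *
rail(G,0,z=.1698,y=0)
E
```

```text
tcp [ 0.433  -0.292   0.2217] [179.99   0.09  98.16] t 36.62 w 0.0067
shift cm [ 0.31 11.11  5.19] turn [ 0.01  0.09 -0.04]
[ 0.   0.5 -3. ]
```

Request:
carry_out:
  targets: [0.2,0,1.5,0,0,0,0,0,0,2.4,0,0,0,0,0,0,1.3,0,0,0,0,0,0.5,0,0,0,0,0,0,1.4,0,0,0,0,0,0,2,0,0,0,0,0,0,2.2,0,0,0,0,0,0,2.1,0,0,0,0,0,0,1.6,0,0,0,0,0,0,1,0,0,0,0,0,0,0.3,0,0,0,0,0,0,0,0,0,0,0,0]

```text
clock: 37.62
position: [0.544, -0.2709, 0.1703]
tcp_rot: [3.141, 0.001, 1.713]
contact_force: [-0.3, -1.0, -2.7]
grip_width: 0.0068
grasp_force: 61.7
```

```bash
python3 - <<'E'
from h import *
rail(G,0,z=.1558,y=0)
E
```

```text
tcp [ 0.544  -0.2709  0.1703] [179.95   0.03  98.16] t 37.62 w 0.0068
shift cm [-0.21 -0.18  1.45] turn [ 0.05  0.03 -0.04]
[-0.3 -1.  -2.7]
```

Request:
carry_out:
  targets: [-0.2,-0.2,0,0,0,0,0,0,0,0.5,0,0,0,0,0,0,0.5,0,0,0,0,0,0,0.4,0,0,0,0,0,0,0.15,0,0,0,0,0,0,0,0,0,0,0,0,0,0,0,0,0,0]

```text
clock: 38.2
position: [0.5402, -0.2736, 0.1557]
tcp_rot: [3.141, 0.001, 1.711]
contact_force: [-5.0, 2.1, 9.9]
grip_width: 0.0065
grasp_force: 63.6
```

Seated. Release, lift, turn, then fetch yellow.

Request:
carry_out:
  targets: [0,0,0,0,0,0,0.25,0,0,0,0,0,0,0.25,0,0,0,0,0,0,0.25,0,0,-2,0,0,0,0.25,0,0,-4,0,0,0,0.25,0,0,-3.1,0,0,6,0.25,0,0,0,0,0,6,0.25,0,0,0,0,0,5.2,0.25,0,0,0,0,0,0,0.25]

```text
clock: 38.95
position: [0.5413, -0.2736, 0.2459]
tcp_rot: [3.14, 0.0, 1.41]
contact_force: [0.6, 0.0, -0.3]
grip_width: 0.0209
grasp_force: 0.0
```

```bash
python3 - <<'E'
from h import *
delta((.618,.0553),.246,80.9)
E
```

```text
tcp [ 0.5413 -0.2736  0.2459] [179.92   0.02  80.77] t 38.95 w 0.0209
shift cm [33.7   2.29 -0.02] turn [ 0.08  0.02 -0.13]
```

Request:
carry_out:
  targets: [2,0.1,0,0,0,0,0.25,3.6,0.2,0,0,0,0,0.25,3.9,0.3,0,0,0,0,0.25,3.9,0.3,0,0,0,0,0.25,3.9,0.3,0,0,0,0,0.25,3.9,0.3,0,0,0,0,0.25,3.9,0.3,0,0,0,0,0.25,3.7,0.3,0,0,0,0,0.25,2.8,0.2,0,0,0,0,0.25,1.7,0,0,0,0,0,0.25,0.4,0,0,0,0,0,0.25,0,0,0,0,0,0,0.25]

```text
clock: 39.95
position: [0.6167, 0.0569, 0.2444]
tcp_rot: [-3.14, 0.0, 1.416]
contact_force: [0.1, -0.9, -1.2]
grip_width: 0.0215
grasp_force: 0.0
```

```bash
python3 - <<'E'
from h import *
delta((.618,.0553),.154,80.9)
f=env.grab_frame('wrist');hsv=cv2.cvtColor(f['img'],cv2.COLOR_RGB2HSV)
m=((hsv[...,0]>16)&(hsv[...,0]<30)&(hsv[...,1]>190)&(hsv[...,2]>120)).astype(np.uint8);m[270:]=0;m[:150]=0
n,l,s,c=cv2.connectedComponentsWithStats(m)
i=1+s[1:,4].argmax();print(s[i]);ys,xs=np.where(l==i)
for y in(ys.min()+8,ys.max()-8): print(y,xs[ys==y].min(),xs[ys==y].max(),ray(f,[(xs[ys==y].mean(),y)],[.179]))
E
```

```text
tcp [0.6167 0.0569 0.2444] [-179.93    0.02   81.13] t 39.95 w 0.0215
shift cm [-0.13  0.17  9.04] turn [-0.07  0.02  0.23]Traceback (most recent call last):
  File "<stdin>", line 6, in <module>
ValueError: attempt to get argmax of an empty sequence
```

```bash
python3 - <<'E'
from h import *
f=env.grab_frame('wrist');hsv=cv2.cvtColor(f['img'],cv2.COLOR_RGB2HSV)
print(hsv[200:256:11,262:300:4].tolist())
h,s,v=[hsv[...,k].astype(int) for k in range(3)]
m=((h>15)&(h<32)&(s>150)&(v>110)).astype(np.uint8);m[275:]=0;m[:150]=0
n,l,st,c=cv2.connectedComponentsWithStats(m);i=1+st[1:,4].argmax();print(st[i]);ys,xs=np.where(l==i)
for y in(ys.min()+8,ys.max()-8): print(y,xs[ys==y].min(),xs[ys==y].max(),ray(f,[(xs[ys==y].mean(),y)],[.179]))
E
```

```text
[[[18, 37, 205], [18, 35, 191], [20, 38, 217], [18, 42, 212], [21, 148, 235], [22, 149, 239], [19, 147, 219], [18, 40, 193], [20, 36, 220], [21, 36, 219]], [[17, 65, 157], [17, 86, 146], [17, 92, 139], [17, 94, 144], [20, 148, 235], [22, 151, 240], [19, 150, 218], [16, 82, 155], [16, 77, 153], [16, 79, 158]], [[18, 78, 167], [16, 81, 141], [17, 85, 132], [17, 92, 139], [21, 150, 235], [22, 149, 240], [19, 150, 217], [17, 115, 217], [16, 106, 200], [17, 112, 208]], [[16, 88, 194], [16, 84, 192], [16, 91, 207], [16, 103, 207], [21, 149, 236], [22, 149, 241], [19, 146, 218], [17, 107, 222], [17, 112, 201], [17, 123, 199]], [[16, 86, 149], [16, 115, 200], [16, 106, 206], [17, 111, 205], [21, 152, 236], [22, 150, 240], [18, 148, 215], [17, 108, 217], [17, 109, 215], [17, 116, 196]], [[23, 4, 250], [20, 32, 118], [16, 103, 159], [16, 106, 211], [21, 154, 234], [21, 151, 238], [18, 143, 216], [16, 126, 206], [16, 125, 212], [16, 110, 187]]]
[276 220  11  38 208]
228 276 279 [[0.6144 0.0502 0.179 ]]
249 277 285 [[0.6144 0.0333 0.179 ]]
```

Yellow's tab is at columns 278 to 286, centred between the fingers.

Request:
carry_out:
  targets: [-0.1,0.1,2,0,0,0.2,0.25,0,0,2.6,0,0,0,0.25,0,0,2.4,0,0,0,0.25,0,0,1.5,0,0,0,0.25,0,0,0.5,0,0,0,0.25,0,0,0,0,0,0,0.25,0,0,0,0,0,0,0,0,0,0,0,0,0,0,0,0,0,0,0,0,0,0,0,0,0,0,0,0]
  force: 60

```text
clock: 40.88
position: [0.6184, 0.0543, 0.1564]
tcp_rot: [3.14, 0.0, 1.408]
contact_force: [0.3, -0.6, 0.7]
grip_width: 0.0068
grasp_force: 62.2
```

Request:
carry_out:
  targets: [0,0,-0.5,0,0,0,0,0,0,-0.6,0,0,0,0,0,0,-0.3,0,0,0,0,0,-0.5,0,0,0,0,0,0,-1.5,0,0,0,0,0,0,-2.3,0,0,0,0,0,0,-2.4,0,0,0,0,0,0,-2.4,0,0,0,0,0,0,-2.4,0,0,0,0,0,0,-2.4,0,0,0,0,0,0,-1.5,-0.5,0,0,0,0,0,-0.4,-2.5,0,0,0,0]

```text
clock: 41.88
position: [0.4554, 0.0799, 0.1959]
tcp_rot: [-3.133, 0.003, 1.41]
contact_force: [0.2, -1.0, -3.1]
grip_width: 0.0066
grasp_force: 61.7
```

```bash
python3 - <<'E'
from h import *
rail(G,-.113,z=.22,y=0)
E
```

```text
tcp [0.4554 0.0799 0.1959] [-179.49    0.15   80.76] t 41.88 w 0.0066
shift cm [-36.86   3.46  -2.35] turn [ -0.53   0.07 -17.44]
[ 0.2 -1.  -3.1]
```

Request:
carry_out:
  targets: [-2,0.1,-0.8,0,0,0,0,-3.7,0.3,-0.8,0,0,0,0,-3.9,0.3,-0.7,0,0,0,0,-3.9,0.3,0,0,0,0,0,-3.9,0.3,0,0,0,0,0,-3.9,0.3,0,0,0,0,0,-3.9,0.3,0,0,0,0,0,-3.9,0.4,0,0,0,0,0,-3.8,0.4,0,0,0,0,0,-2.8,0.4,0,0,0,-5.8,0,-1,0,0,0,0,-5.8,0,0,0,0,0,0,-5.8,0]

```text
clock: 42.88
position: [0.4336, -0.2898, 0.2221]
tcp_rot: [-3.141, 0.001, 1.714]
contact_force: [-0.3, 1.1, -2.8]
grip_width: 0.0069
grasp_force: 61.7
```

```bash
python3 - <<'E'
from h import *
rail(G,-.045,z=.1704,y=0)
E
```

```text
tcp [ 0.4336 -0.2898  0.2221] [-179.99    0.05   98.18] t 42.88 w 0.0069
shift cm [0.09 6.52 5.17] turn [-0.01  0.05 -0.02]
[-0.3  1.1 -2.8]
```

Request:
carry_out:
  targets: [0,0,1.5,0,0,0,0,0,0,2.4,0,0,0,0,0,0,1.3,0,0,0,0,0,0.5,0,0,0,0,0,0,1.2,0,0,0,0,0,0,1.6,0,0,0,0,0,0,1.5,0,0,0,0,0,0,1.1,0,0,0,0,0,0,0.5,0,0,0,0,0,0,0,0,0,0,0,0,0,0,0,0,0,0,0]

```text
clock: 43.8
position: [0.4977, -0.278, 0.1705]
tcp_rot: [-3.141, 0.0, 1.713]
contact_force: [0.1, 0.9, -3.8]
grip_width: 0.0066
grasp_force: 61.7
```

```bash
python3 - <<'E'
from h import *
rail(G,-.045,z=.1564,y=0)
E
```

```text
tcp [ 0.4977 -0.278   0.1705] [-179.99    0.01   98.14] t 43.8 w 0.0066
shift cm [-0.17  0.    1.41] turn [-0.01  0.01 -0.06]
[ 0.1  0.9 -3.8]
```

Request:
carry_out:
  targets: [-0.2,0,0,0,0,0,0,0,0,0.5,0,0,0,0,0,0,0.5,0,0,0,0,0,0,0.4,0,0,0,0,0,0,0.1,0,0,0,0,0,0,0,0,0,0,0,0,0,0,0,0,0,0]

```text
clock: 44.38
position: [0.4973, -0.2803, 0.1563]
tcp_rot: [3.141, 0.0, 1.712]
contact_force: [-3.8, 2.0, 8.6]
grip_width: 0.0067
grasp_force: 63.4
```

Request:
carry_out:
  targets: [0,0,0,0,0,0,0.25,0,0,0,0,0,0,0.25,0,0,0,0,0,0,0.25,0,0,-2,0,0,0,0.25,0,0,-4,0,0,0,0.25,0,0,-3.5,0,0,0,0.25,0,-3,-2,0,0,0,0.25,0,-3.5,0,0,0,0,0.25,0,-3,0,0,0,0,0.25,0,-1,0,0,0,0,0.25,0,0,0,0,0,0,0.25,0,0,0,0,0,0,0.25]

```text
clock: 45.38
position: [0.3941, -0.2952, 0.2704]
tcp_rot: [3.141, 0.0, 1.711]
contact_force: [0.5, 0.3, -0.6]
grip_width: 0.0215
grasp_force: 0.0
```

```bash
python3 - <<'E'
from h import *
a=pickle.load(open('scene0.pkl','rb'))['img'];b=env.grab_frame('scene')['img']
def blobs(im,t):
    hsv=cv2.cvtColor(im,cv2.COLOR_RGB2HSV);h,s,v=[hsv[...,k].astype(int) for k in range(3)]
    for n,m in dict(red=((h<5)|(h>175))&(s>150)&(v>90),blue=(h>100)&(h<125)&(s>110)&(v>60),yel=(h>22)&(h<32)&(s>170)&(v>150),dark=(v<55)).items():
        m=m.astype(np.uint8);w=np.zeros_like(m);w[110:215,225:335]=1
        k,l,st,c=cv2.connectedComponentsWithStats(m*w)
        print(t,n,[(st[i].tolist(),c[i].round(1).tolist()) for i in range(1,k) if st[i,4]>15])
blobs(a,'before');blobs(b,'after');print({k:np.round(v,3) for k,v in env.get_obs().items() if k in('clock','position','contact_force')})
E
```

```text
before red [([241, 172, 10, 27, 139], [245.8, 184.5])]
before blue [([261, 124, 9, 20, 82], [265.3, 133.3])]
before yel [([302, 131, 8, 15, 56], [305.8, 138.0])]
before dark [([280, 130, 11, 20, 87], [285.0, 139.7])]
after red [([262, 124, 10, 23, 98], [266.1, 135.9])]
after blue [([240, 172, 11, 27, 147], [245.1, 183.6])]
after yel []
after dark [([280, 129, 13, 22, 141], [286.0, 139.2])]
{'clock': np.float64(45.433), 'position': array([ 0.395, -0.295,  0.27 ]), 'contact_force': array([-0.266, -0.294, -0.99 ])}
```

```bash
python3 - <<'E'
from h import *
b=env.grab_frame('scene')['img'];hsv=cv2.cvtColor(b,cv2.COLOR_RGB2HSV)
h,s,v=[hsv[...,k].astype(int) for k in range(3)]
m=((h>18)&(h<34)&(s>185)&(v>60)).astype(np.uint8);w=np.zeros_like(m);w[115:165,290:325]=1
k,l,st,c=cv2.connectedComponentsWithStats(m*w);print([(st[i].tolist(),c[i].round(1).tolist()) for i in range(1,k) if st[i,4]>10])
print(hsv[138,298:316].tolist())
E
```

```text
[([300, 131, 12, 24, 141], [305.6, 142.2])]
[[15, 74, 62], [16, 77, 63], [14, 77, 66], [16, 78, 69], [17, 100, 74], [17, 148, 95], [19, 204, 135], [21, 251, 172], [21, 255, 187], [21, 255, 183], [21, 242, 161], [21, 236, 135], [20, 216, 124], [19, 186, 137], [18, 175, 153], [18, 168, 159], [17, 169, 158], [17, 166, 158]]
```

All four tabs match the start picture: red is where blue was, blue where red was, and black and yellow are back in place. Handing in.

```bash
python3 -c "
from cell import env
print(env.finish_job())"
```

```text
the job is handed in; nothing more can be done
None
```

The job is handed in at about 45 s of the 134 s: blue stands fully down in the holder, red hangs in blue's old inmost notch on the green rail, and black and yellow are back in their own notches; the final scene frame showed each tab in its expected place.

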